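# Level a granite lapping slab with a pry bar and a packing shim

### The arm

A 6-joint arm with a two-finger parallel gripper is mounted at the origin on a cart in front of the work surface, level with it; the furniture and walls round the work are solid. World frame = base frame: x ahead of the robot, y to its left, z up, the work surface at z = 0. Lengths are in m, angles in rad, forces in N, time in s.
With the tool pointing down it reaches from about 0.325 to 0.775 m from the base axis. Payload 5.5 kg.
Tool frame: the origin (TCP) lies between the finger pads; the fingertips stand 19 mm ahead of it and the grasp point (between the pads) is the TCP; z points along the fingers, y is the direction in which the jaws open and shut (so a half turn about z gives the same grasp; the last joint's range is limited). The gripper opens to 85 mm and grips with 20 to 120 N. Pads are 22 mm wide; open, the fingers measure 114 mm over their backs; the gripper's body (76 mm by 85 mm) begins 54 mm behind the grasp point. The pads swing forward as they close: fully open they stand 13 mm farther back than shut.
Start: joints at [-0.057, 0.091, 1.231, -0, 1.82, -0.057], TCP at [0.6, -0, 0.25] pointing down, gripper open.
Joint ranges: [-2.87, 2.87], [-0.86, 2.18], [0.17, 2.46], [-1.51, 4.65], [0.06, 2.69], [-2.65, 2.65]. Speed limits (rad/s): [2.57, 2.57, 3.01, 3.14, 3.14, 3.14].

### API

Orientations are given as a unit quaternion [x, y, z, w].
In Python, from plant import read_state, camera, finish_job gives the robot as it stands.
- The arm moves only by the tool servo_tool, never from a script. Its argument "steps" is a list of rows, each a list of 3 entries, a list of its own where there are three numbers: the opening, from 0 (shut) to 1 (fully open), then the shift along the tool's x, y, z in m, then the turn about the tool's z in degrees. In form: [[grip, [tx, ty, tz], yaw], ...]. A call has 1 to 20 rows; each row shifts and turns the commanded pose from where the row before left it, along the tool's axes as they then stand; what a row does not reach is not made up. A row lasts 1/12 s, in which the tool goes at most 41.7 mm and 7.16 degrees, less where a joint would pass 70% of its speed; a pose out of reach is approached as far as the arm can. A call with a gripper value outside its range is refused whole. The fingers move at their own pace and stop on an object; "force" is the grip in N (left out, the last holds). Time passes only in rows, so rows that do not move let the fingers close. It gives the time, the measured TCP pose, the force and the opening at its end, in the units of the state.
- read_state(): the state, without advancing time (a new reading comes with each control period).
- camera(name): name is "scene" or "side" or "wrist"; returns a dict with "pixels" (384x512x3 uint8, red, green, blue), "range_z" (384x512 float32, m along the optical axis (not along the pixel's ray), 0 where there is no reading), "K" (3x3 intrinsics, pixels), "xyz" and "orientation" of the camera in the world. Camera axes: x right, y up, looking along -z (the intrinsics and any distortion apply to the point x, -y, -z); pixel columns grow to the right and rows downward; lengths in m; the calibration is good to about 2 mm. A picture is of the moment at which its call begins.
- finish_job(): hands the job in, once; it reports no verdict.
The state is a dict: "time_s": time; "joint_pos": joint angles; "joint_velocities": joint speeds; "joint_torque": joint torques, N m; "ee_pos": TCP position; "tcp_rot": TCP orientation; "contact_force": force on the tool from outside, world axes, zero at the start; "moment": the same for the moment, N m; "opening": finger opening in m.
Only numpy, scipy, OpenCV 4.12 (cv2) and the standard library are available. Lean on these libraries where they do the work, as an engineer would, in place of code of your own. Each camera call takes 0.05 s, during which the arm holds its last target.

### The job

The granite lapping slab has worn front feet and slopes towards you: bring it level with the yellow packing shim. Push the toe of the red-handled pry bar under the slab's front edge over the roller of the blue stand, lever the slab up gently, without forcing the bar, and park the bar's handle under the tooth of the stand's gate so that your hand is free; then slip the shim under the raised edge near its middle, square to it, until the step of the shim just meets the slab, without shoving the slab. Unhook the bar, let the slab down gently onto the shim, draw the bar right out from under the slab and leave it lying in the stand; leave the spool, the foil roll and the tin of nails alone.

Things in the scene. Friction and masses are not known exactly. Their poses are not given: they have to be found in the camera images.
- stand: Blue steel lifting stand fixed to the table, 230 mm long, 46 wide, dark base plate 4 mm thick. Origin: on the table below the roller; x axis level, from the gate (robot's end) towards the slab; y left, z up. A notched gate stands at x = -185 mm (12 mm thick): a C open to the left, of sill, right post and tooth.
- roller (a point): Top of the stand's steel roller, the fulcrum: x = 0, y = 0, z = 14 mm in the stand's frame. A fixed rod across y, 12 mm thick, between two round collars (up to z = 21 mm) that leave 34 mm for the bar.
- gate_sill (a point): Top of the gate's sill on the stand's centre line: x = -185, y = 0, z = 14 mm in the stand's frame. The sill ends at the left in an ear (right face y = +22, top z = 24 mm), at the right in the post (left face y = -36 mm). Between ear and tooth the gate is open upwards.
- tooth_tip (a point): Lower left tip of the gate's tooth: x = -185, y = -20, z = 22.5 mm in the stand's frame. The tooth overhangs the sill from the post (y = -36) to here; underside level at z = 22.5, top z = 31.5 mm. The slot is 8.5 mm high for the 6 mm bar: press the bar onto the sill, ease off a hair and slide it right below the tooth, which then holds it down.
- slab: Loose granite slab, 160 deep (x) x 200 wide (y) x 40 mm, 2.8 to 4.1 kg, a small bubble level on top. Origin: centre of underside; x points away from the robot, nearly along the stand's x. Two rear feet 15 mm high (65 mm behind, 84 mm to the sides), two worn front feet 10 mm (62 mm in front, 84 mm to the sides): it slopes 0.039 rad down to the front at the start.
- slab_edge (a point): Middle of the slab's lower front edge: x = -80, y = 0, z = 0 mm in the slab's frame. Its world z is the gap under the edge: 9.6 mm at the start, 15 mm when level. Lifting the edge takes 12 to 19 N. The edge lies about 50 mm beyond the roller; the stand's centre line meets it about 58 mm right (-y) of this point.
- pry_bar: Loose straight flat steel bar, 290 long (x), 18 wide, 6 mm thick, 0.24 kg, x from -145 to 5 mm coated red. Origin: centre of underside; x points to the toe. Top flat; the last 31 mm at the toe only 2.5 mm thick, cut away below. At the start it lies level on roller and sill, between tooth and ear, the toe 10 to 30 mm short of the slab and above the gap.
- bar_toe (a point): Top middle of the toe's end: x = 145, y = 0, z = 6 mm in the bar's frame. Raise the handle and the toe dips to the gap; 10 to 20 mm of it under the edge is enough. Then pressing the bar down onto the sill raises the edge to about 20 mm; held by the tooth it keeps it 18 to 19.5 mm high.
- shim: Loose yellow stepped plastic packing shim, 100 long (x), 30 mm wide, two black bands. Origin: centre of underside; x points to its thin end. Tongue (x 10 to 50 mm) 15 mm thick, nose bevelled to 10; thick part (x -50 to 10 mm) 24 mm thick, to be held across its width. It lies and stays flat on the table. Fully in, its step meets the slab's front face.
- shim_step (a point): Foot of the shim's upright step: x = 10, y = 0, z = 15 mm in the shim's frame.
- solder_spool: Solder spool standing on the table, 62 x 92 x 40 mm, origin at the underside: leave it alone.
- foil_roll_copper: Copper foil roll lying flat, 61 mm across, 7 high, origin at the centre of its underside: leave it alone.
- nail_tin: Open tin of nails, 61 mm across, 22 high, origin at the centre of its underside: leave it alone.
Mind the look-alikes: they are no part of the job. Leave any purple look-alike of the shim alone.

How it is judged:
By the outcome, as a careful person would: the job done as asked, in the order asked, and still so for the second after the job is handed in, with the robot touching nothing.
It also fails if it takes over 72 s, if anything falls off the work surface, if the arm or the gripper's body presses on something with over 40 N, if the wrist force passes 120 N, or if a joint passes its speed limit or range.

## Working session

There is one attempt and no reset: what is moved stays moved. The work goes in short steps, Python scripts to look and compute and a tool call to move; the robot and the scene stay as the last step left them, time stands still between calls to the robot, and variables do not carry over. Pictures are saved under pics/ and viewed, and the job is handed in when it is done.

Besides the shell and the picture viewer there is one more tool, called after "Call:" as name(argument=value, ...), one argument or row to a line, values as JSON. servo_tool: Moves the arm, as the interface text tells. Its arguments: {"type":"object","properties":{"steps":{"type":"array"},"force":{"type":"number"}},"required":["steps"]}

```bash
ls; mkdir -p pics; python3 - <<'E'
from plant import read_state,camera
import cv2,numpy as np
for n in ["scene","side","wrist"]:
    c=camera(n); cv2.imwrite(f"pics/{n}0.png",c["pixels"][:,:,::-1]); np.savez(f"pics/{n}0.npz",**{k:c[k] for k in c})
    print(n,c["K"],c["xyz"],c["orientation"],c.keys())
print(read_state())
E
```

```text
pics
scene [[362.43993561   0.         258.99958138]
 [  0.         362.43993561 186.0467779 ]
 [  0.           0.           1.        ]] [-0.00923653 -0.43836045  0.61153717] [ 0.36221794 -0.21499361 -0.45861606  0.78246228] dict_keys(['pixels', 'range_z', 'K', 'xyz', 'orientation'])
side [[491.97427157   0.         259.62823712]
 [  0.         491.97427157 199.30750044]
 [  0.           0.           1.        ]] [ 0.47108236 -1.03142694  0.65272994] [ 0.48123965 -0.02732546 -0.03719259  0.87537331] dict_keys(['pixels', 'range_z', 'K', 'xyz', 'orientation'])
wrist [[282.67654884   0.         254.24037613]
 [  0.         282.67654884 193.47290703]
 [  0.           0.           1.        ]] [0.60017175 0.06878019 0.37346694] [-1.38323524e-01  5.71619986e-04  3.14043095e-04  9.90386883e-01] dict_keys(['pixels', 'range_z', 'K', 'xyz', 'orientation'])
{'time_s': 0.15, 'joint_pos': array([-5.67078872e-02,  9.16623838e-02,  1.23163976e+00, -1.67005501e-05,
        1.81980939e+00, -5.67095521e-02]), 'joint_velocities': array([-0.00042191, -0.00142382, -0.00285058,  0.00046177,  0.00072076,
       -0.00028503]), 'joint_torque': array([ 1.18562282e-03, -4.59372532e+01, -4.18527281e+01, -2.23398712e-05,
        9.54780931e-03, -9.16542831e-06]), 'ee_pos': array([ 5.99801340e-01, -4.47209593e-07,  2.49407473e-01]), 'tcp_rot': array([ 7.07107439e-01,  7.07105715e-01, -5.11744214e-04, -5.61188700e-04]), 'contact_force': array([0.37842674, 0.63280566, 0.40456143]), 'moment': array([0.00986372, 0.00411539, 0.01394683]), 'opening': 0.0853946532699431}
```

View pics/scene0.png

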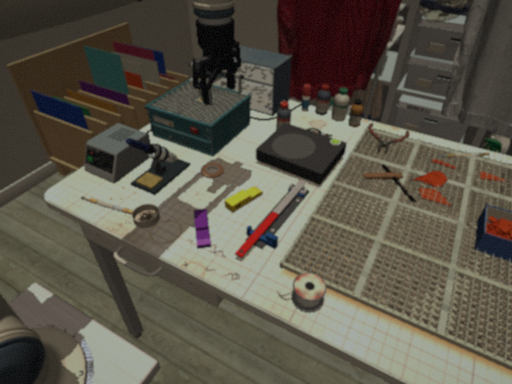

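View pics/side0.png

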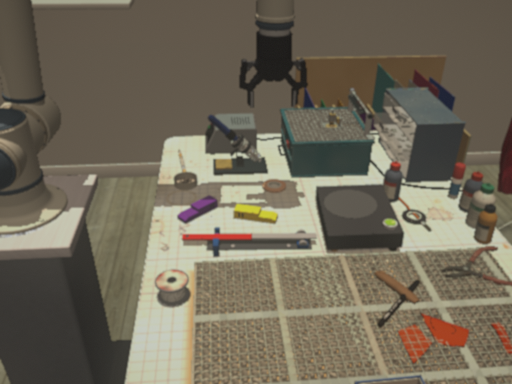

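View pics/wrist0.png

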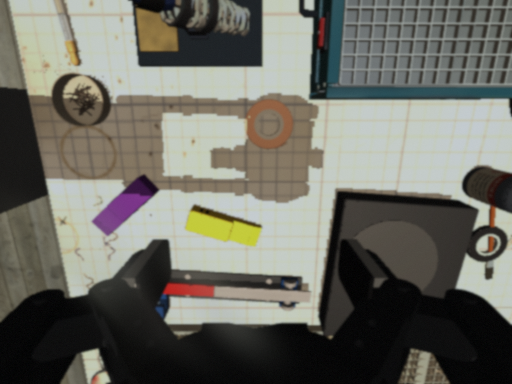

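```bash
cat > h.py <<'E'
import numpy as np,cv2
from scipy.spatial.transform import Rotation as R
from plant import read_state,camera,finish_job
def cloud(c):
    h,w=c["range_z"].shape; u,v=np.meshgrid(np.arange(w),np.arange(h)); Z=c["range_z"].astype(float); K=c["K"]
    P=np.stack([(u-K[0,2])/K[0,0]*Z,-(v-K[1,2])/K[1,1]*Z,-Z],-1)
    W=P@R.from_quat(c["orientation"]).as_matrix().T+c["xyz"]; W[Z==0]=np.nan
    return W
def proj(c,p):
    q=(np.asarray(p)-c["xyz"])@R.from_quat(c["orientation"]).as_matrix(); K=c["K"]
    return np.stack([K[0,0]*q[...,0]/-q[...,2]+K[0,2],K[1,1]*-q[...,1]/-q[...,2]+K[1,2]],-1)
def snap(n,name,crop=None,scale=1):
    c=camera(n); im=c["pixels"][:,:,::-1]
    if crop: u0,v0,u1,v1=crop; im=im[v0:v1,u0:u1]
    im=cv2.resize(im,None,fx=scale,fy=scale,interpolation=cv2.INTER_CUBIC)
    cv2.imwrite(f"pics/{name}.png",im); np.savez(f"pics/{name}.npz",**c); return c
def load(n): return dict(np.load(f"pics/{n}.npz"))
def hsv(c): return cv2.cvtColor(c["pixels"],cv2.COLOR_RGB2HSV)
E
python3 - <<'E'
from h import *
import cv2
for n in ["wrist0","side0","scene0"]:
    c=load(n);W=cloud(c);H=hsv(c)
    print(n)
    roi=(W[...,0]>.3)&(W[...,0]<.8)&(W[...,1]>-.3)&(W[...,1]<.25)&(W[...,2]<.1)
    t=roi&(H[...,1]<60)&(H[...,2]>180)
    print(' table z',np.nanmedian(W[t][:,2]))
    for name,lo,hi in [("yellow",(22,120,100),(34,255,255)),("red",(0,150,90),(6,255,255)),("blue",(100,120,40),(125,255,255)),("purple",(130,80,40),(155,255,255))]:
        m=(cv2.inRange(H,lo,hi)>0)&roi
        k,l,s,ce=cv2.connectedComponentsWithStats(m.astype(np.uint8))
        for i in range(1,k):
            if s[i,4]<25: continue
            p=W[l==i]; r=cv2.minAreaRect((p[:,:2]*1000).astype(np.float32))
            print(name,s[i],np.round(ce[i]),'z',np.round(np.nanpercentile(p[:,2],[2,50,98])*1000,1),'rect',np.round(r[0],1),np.round(r[1],1),round(r[2],1))
for n in ["wrist0","side0"]:
    c=load(n); im=c["pixels"][:,:,::-1]
    cr=im[180:345,150:500] if n=="wrist0" else im[150:270,150:420]
    s=800/cr.shape[1]; cv2.imwrite(f"pics/{n}_c.png",cv2.resize(cr,None,fx=s,fy=s,interpolation=cv2.INTER_CUBIC))
E
```

```text
wrist0
 table z 0.0011010591607650277
yellow [67 42  6 10 35] [69. 47.] z [10.3 11.6 13. ] rect [384.5 142.7] [4.6 9.9] 15.8
yellow [70 53  5  9 28] [72. 57.] z [ 8.8 10.6 12.4] rect [386.3 131.8] [3.6 9.3] 7.2
yellow [ 186  210   75   36 1477] [222. 228.] z [12.6 23.8 25.9] rect [558.1 -81.3] [29.8 97.8] 71.8
red [319  18   6  28 107] [321.  31.] z [87.3 88.7 90.4] rect [660.1 139.2] [ 3.6 21.6] 0.5
red [164 283  49  13 519] [188. 289.] z [18.1 20.5 22. ] rect [ 504.3 -175.7] [70.9 29. ] 9.2
blue [166   0   8   4  28] [169.   1.] z [93.  96.7 99.6] rect [527.4 160.4] [6.2 2.1] 33.9
blue [156 295  12  22 132] [162. 305.] z [13.2 26.3 33.2] rect [ 465.1 -199.6] [24.2 10.6] 83.7
purple [  93  178   61   57 1371] [123. 206.] z [13.1 24.  25.9] rect [424.1 -52. ] [98.2 28.1] 40.3
side0
 table z -0.0016388993815192876
yellow [235 204  42  18 422] [255. 212.] z [ 1.2 16.4 23.4] rect [561.3 -68.8] [68.8 99.8] 68.5
red [183 234  68   6 304] [219. 237.] z [14.5 17.8 20. ] rect [ 463.9 -175.8] [ 19.6 144.7] 85.9
purple [179 198  37  23 290] [196. 208.] z [ 7.7 19.2 23.6] rect [420.2 -57.7] [95.  31.2] 41.7
scene0
 table z nan
yellow [225 187  37  20 310] [242. 196.] z [10.4 22.2 25.1] rect [559.7 -83.9] [ 29.7 108.9] 71.8
red [236 212  42  45 404] [257. 234.] z [15.8 18.9 21. ] rect [ 464.9 -168.1] [ 27.4 149.7] 86.0
blue [260 233  17  12 119] [268. 238.] z [ 3.6 24.5 31.4] rect [ 466.3 -196.3] [45.  31.4] 40.0
purple [194 209  16  38 445] [202. 228.] z [ 6.4 20.3 24.9] rect [429.2 -46.6] [121.7  27.5] 39.7
  return np.nanmean(a, axis, out=out, keepdims=keepdims)
```

View pics/wrist0_c.png

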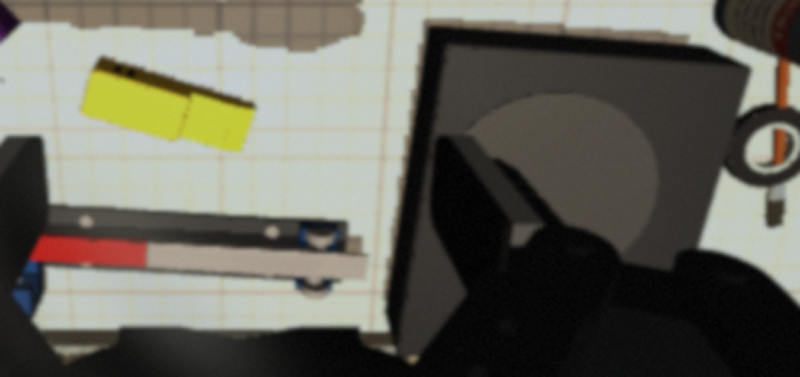

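View pics/side0_c.png

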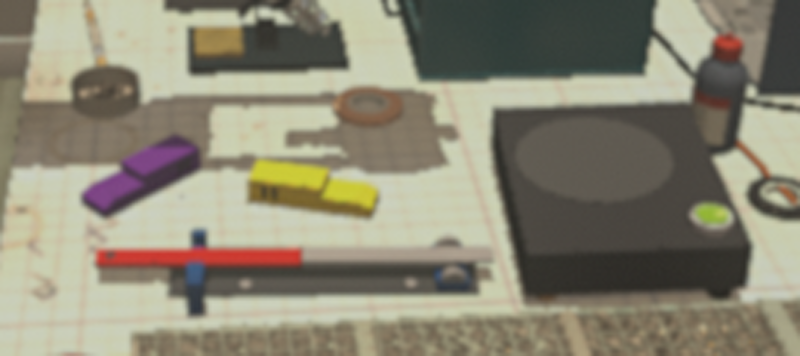

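Call:
servo_tool(
  steps=[
    [1, [-0.04, -0.02, 0], 0],
    [1, [-0.04, -0.02, 0], 0],
    [1, [-0.04, 0, 0], 0],
    [1, [-0.01, 0, 0], 0],
    [1, [0, 0, 0], 0],
    [1, [0, 0, 0], 0],
  ],
)

```text
time_s: 0.65
ee_pos: [0.5627, -0.1247, 0.2499]
tcp_rot: [0.708, 0.707, 0.0, -0.001]
contact_force: [-0.3, 0.2, 0.1]
opening: 0.0856
```

```bash
python3 - <<'E'
from h import *
c=snap("wrist","w1",None,1.5)
print(read_state()["ee_pos"],read_state()["tcp_rot"])
E
```

```text
[ 0.56288885 -0.12390183  0.24998391] [ 7.07091425e-01  7.07121971e-01  1.78823141e-04 -4.49576993e-04]
```

View pics/w1.png

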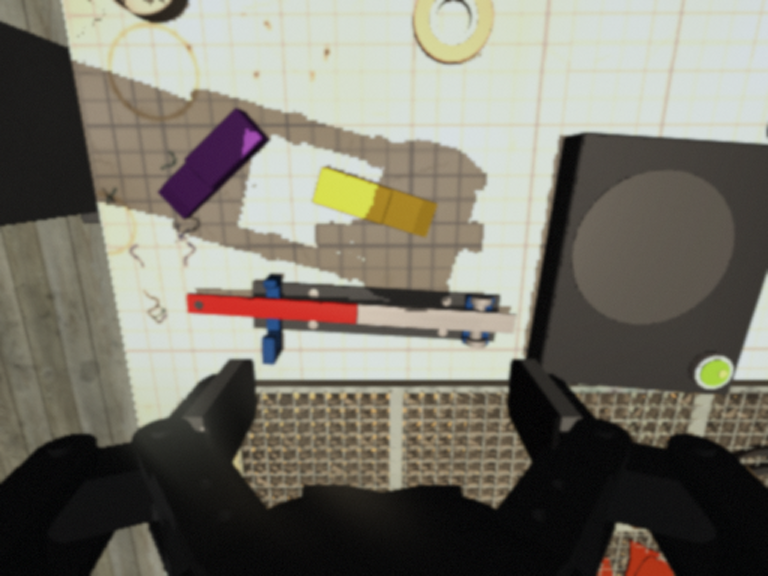

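```bash
cat >> h.py <<'E'
def ray(c,uv,z):
    uv=np.atleast_2d(uv); K=c["K"]
    d=np.stack([(uv[:,0]-K[0,2])/K[0,0],-(uv[:,1]-K[1,2])/K[1,1],-np.ones(len(uv))],-1)@R.from_quat(c["orientation"]).as_matrix().T
    return c["xyz"]+d*((z-c["xyz"][2])/d[:,2])[:,None]
E
python3 - <<'E'
from h import *
c=load("w1");W=cloud(c);H=hsv(c);X,Y,Z=W[...,0],W[...,1],W[...,2]
h=lambda a:np.round(np.asarray(a)*1000,1)
u,v=np.meshgrid(range(512),range(384))
# table
t=(H[...,1]<50)&(H[...,2]>200)&(v<230)&(u>90)&(u<350)
A=np.c_[X[t],Y[t],np.ones(t.sum())]; ok=np.isfinite(Z[t]); print("table",np.linalg.lstsq(A[ok],Z[t][ok],rcond=None)[0])
# bar: red
red=(cv2.inRange(H,(0,130,60),(8,255,255))>0)&(v>185)&(v<225)&(u<260)
p=ray(c,np.argwhere(red)[:,::-1],.020)
print("red z",h(np.nanmedian(Z[red])),cv2.minAreaRect((p[:,:2]*1000).astype(np.float32)))
vx,vy,x0,y0=cv2.fitLine((p[:,:2]*1000).astype(np.float32),cv2.DIST_L2,0,.01,.01).ravel();print("red axis",vx,vy,x0,y0,np.arctan2(vy,vx))
# raised pts steel
bar=(Z>.015)&(Z<.026)&(v>190)&(v<225)&(u>120)&(u<345)
for uu in range(125,345,12):
    col=np.where(bar[:,uu])[0]
    if len(col): q=ray(c,[[uu,col.min()],[uu,col.max()]],.02); print(uu,col.min(),col.max(),h(q[:,:2]).tolist(),h(np.nanmedian(Z[col,uu])))
# shim
ye=(cv2.inRange(H,(18,120,60),(34,255,255))>0)&(v>100)&(v<165)&(u>200)&(u<300)
for nm,m,z in [("thick",ye&(Z>.0205),.024),("tongue",ye&(Z<.019)&(Z>.013),.015)]:
    p=ray(c,np.argwhere(m)[:,::-1],z); print(nm,m.sum(),h(np.nanmedian(Z[m])),cv2.minAreaRect((p[:,:2]*1000).astype(np.float32)))
# slab
s=(Z>.042)&(Z<.065)&(X>.6)&(u>350)
P=W[s]; A=np.c_[P[:,:2],np.ones(len(P))]; co=np.linalg.lstsq(A,P[:,2],rcond=None)[0]; print("slab top plane",co)
print("rect top",cv2.minAreaRect((P[:,:2]*1000).astype(np.float32)),h(P[:,:2].min(0)),h(P[:,:2].max(0)))
E
```

```text
table [ 0.0029848  -0.00417354 -0.00031558]
red z 20.5 ((466.6197509765625, -172.46401977539062), (20.478939056396484, 147.8225860595703), 86.11418914794922)
red axis 0.99760413 -0.06918069 469.46292 -172.473 -0.069235995
125 196 208 [[394.2, -159.9], [392.1, -176.5]] 20.8
137 196 209 [[409.9, -159.9], [407.8, -177.9]] 21.1
149 197 209 [[425.4, -161.3], [423.7, -177.9]] 20.3
161 198 210 [[440.9, -162.7], [439.4, -179.3]] 20.9
173 198 211 [[456.6, -162.7], [455.2, -180.7]] 20.1
185 199 220 [[472.3, -164.1], [470.3, -193.5]] 20.6
197 200 212 [[487.9, -165.5], [487.0, -182.2]] 20.4
209 201 213 [[503.6, -166.9], [502.8, -183.6]] 20.1
221 201 214 [[519.3, -166.9], [518.7, -185.0]] 21.0
233 202 215 [[535.0, -168.3], [534.6, -186.4]] 21.0
245 203 216 [[550.8, -169.7], [550.6, -187.9]] 20.7
257 203 216 [[566.6, -169.7], [566.6, -187.9]] 20.2
269 204 217 [[582.4, -171.1], [582.6, -189.3]] 20.9
281 205 218 [[598.2, -172.5], [598.6, -190.7]] 20.5
293 206 219 [[614.1, -173.9], [614.7, -192.2]] 19.9
305 206 219 [[629.9, -173.9], [630.8, -192.2]] 20.4
317 198 220 [[645.1, -162.9], [646.9, -193.6]] 20.6
329 209 221 [[661.8, -178.1], [663.0, -195.1]] 20.4
341 209 221 [[677.7, -178.1], [679.1, -195.1]] 21.0
thick 1193 24.6 ((539.6903076171875, -75.70751190185547), (29.56898307800293, 58.99788284301758), 71.58697509765625)
tongue 677 15.4 ((562.2300415039062, -83.57546997070312), (29.70847511291504, 88.21713256835938), 72.00596618652344)
slab top plane [ 0.04555634 -0.00559233  0.01720183]
rect top ((780.8162231445312, -134.38343811035156), (199.96803283691406, 161.35116577148438), 86.13877868652344) [ 695.4 -238.8] [860.6 -29.9]
```

```bash
python3 - <<'E'
from h import *
im=load("w1")["pixels"][:,:,::-1]
cv2.imwrite("pics/w1a.png",cv2.resize(im[175:250,110:250],None,fx=5.6,fy=5.6,interpolation=cv2.INTER_CUBIC))
cv2.imwrite("pics/w1b.png",cv2.resize(im[80:260,270:512],None,fx=3.2,fy=3.2,interpolation=cv2.INTER_CUBIC))
E
```

```text
(no output)
```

View pics/w1a.png

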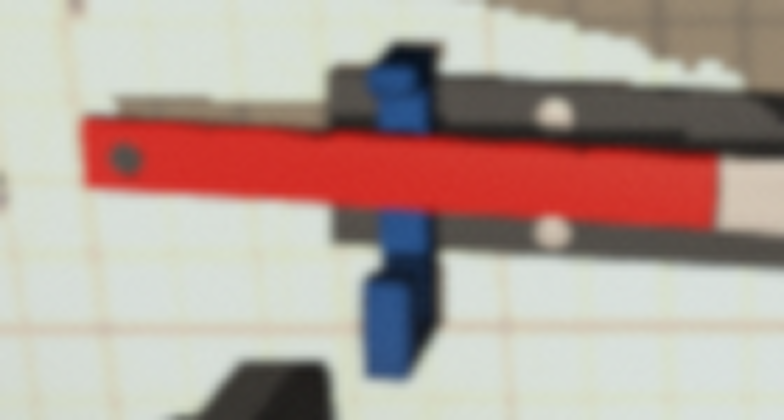

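View pics/w1b.png

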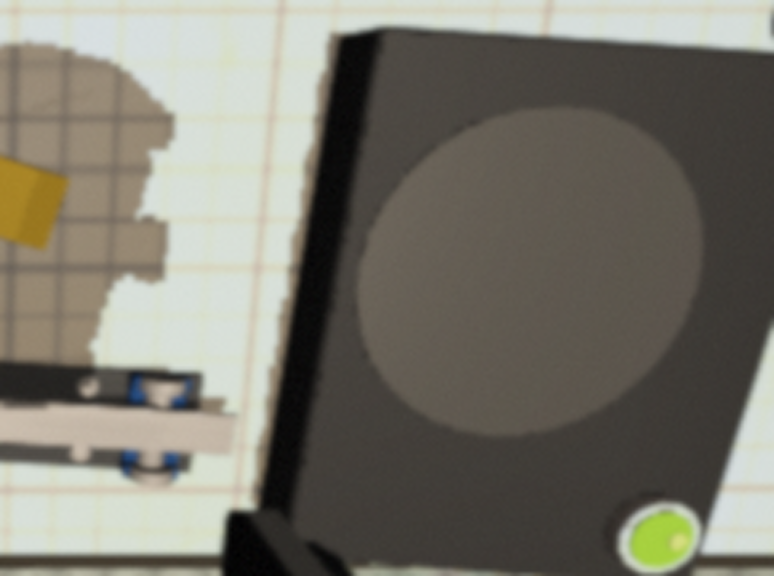

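Call:
servo_tool(
  steps=[
    [0.6, [-0.0115, -0.039, 0], 0],
    [0.6, [-0.0115, -0.039, 0], 0],
    [0.6, [-0.0115, -0.039, 0], 0],
    [0.6, [-0.011, -0.04, 0], 0],
    [0.6, [0, 0, 0.012], 6.7],
    [0.6, [0, 0, 0.012], 6.7],
    [0.6, [0, 0, 0.012], 6.7],
    [0.6, [0, 0, 0.012], 6.7],
    [0.6, [0, 0, 0.012], 6.7],
    [0.6, [0, 0, 0.012], 6.7],
    [0.6, [0, 0, 0.012], 6.7],
    [0.6, [0, 0, 0.012], 6.7],
    [0.6, [0, 0, 0.012], 6.7],
    [0.6, [0, 0, 0.012], 6.7],
    [0.6, [0, 0, 0.012], 6.7],
    [0.6, [0, 0, 0.012], 6.7],
    [0.6, [0, 0, 0.012], 6.7],
    [0.6, [0, 0, 0.014], 6.7],
    [0.6, [0, 0, 0], 0],
  ],
)

```text
time_s: 2.28
ee_pos: [0.4049, -0.168, 0.0774]
tcp_rot: [0.999, -0.034, -0.002, -0.001]
contact_force: [-0.2, 0.4, -0.9]
opening: 0.0513
```

```bash
python3 - <<'E'
from h import *
c=snap("wrist","w2",None,1.5)
s=read_state();print(s["ee_pos"],R.from_quat(s["tcp_rot"]).as_matrix().round(3),s["joint_pos"])
p=s["ee_pos"].copy();p[2]=.02;print(proj(c,p),proj(c,[.681,-.187,.02]),proj(c,[.392,-.168,.02]))
E
```

```text
[ 0.40533838 -0.16840227  0.07890037] [[ 0.998 -0.062 -0.003]
 [-0.062 -0.998  0.002]
 [-0.003 -0.002 -1.   ]] [-4.71586390e-01 -3.20520161e-01  1.91522765e+00  3.86520239e-04
  1.55009244e+00  1.16120789e+00]
[253.89409411 217.89641756] [ 253.44963391 -408.13241374] [254.61824162 235.79602529]
```

View pics/w2.png

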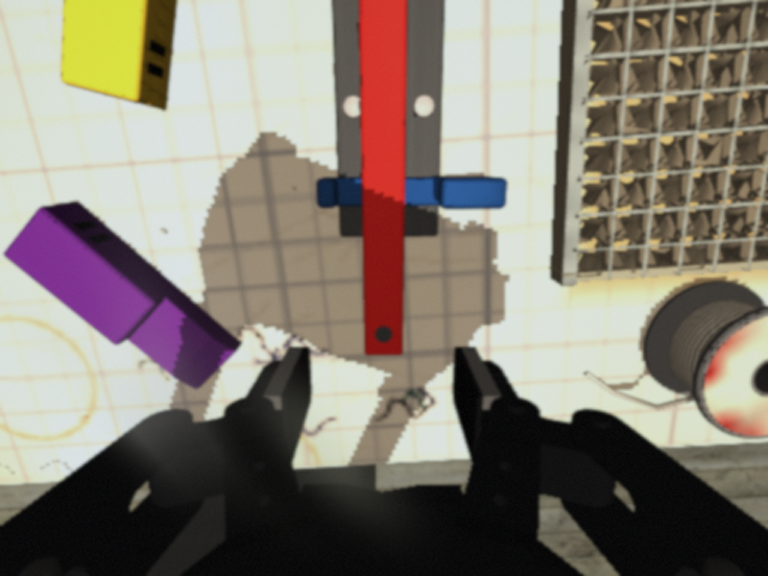

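Call:
servo_tool(
  force=20,
  steps=[
    [0.5, [0.001, 0, 0.02], 0],
    [0.45, [0, 0, 0.02], 0],
    [0.4, [0, 0, 0.01], 0],
    [0.4, [0, 0, 0.007], 0],
    [0.4, [0, 0, 0], 0],
    [0.1, [0, 0, 0], 0],
    [0.1, [0, 0, 0], 0],
    [0.1, [0, 0, 0], 0],
    [0.1, [0, 0, 0], 0],
    [0.1, [0, 0, 0], 0],
  ],
)

```text
time_s: 3.17
ee_pos: [0.4073, -0.1703, 0.0244]
tcp_rot: [0.999, -0.033, 0.001, 0.0]
contact_force: [-0.1, 1.0, 2.5]
opening: 0.0174
```

Call:
servo_tool(
  force=20,
  steps=[
    [0.1, [0, 0, -0.005], 0],
    [0.1, [0, 0, -0.005], 0],
    [0.1, [0, 0, -0.005], 0],
    [0.1, [0, 0, -0.005], 0],
    [0.1, [0, 0, 0], 0],
  ],
)

```text
time_s: 3.58
ee_pos: [0.4072, -0.1704, 0.0445]
tcp_rot: [0.999, -0.033, 0.001, 0.0]
contact_force: [0.1, -0.0, -1.6]
opening: 0.0176
```

```bash
python3 - <<'E'
from h import *
c=snap("side","s3",(140,180,420,270),2.8)
s=read_state();print(s["ee_pos"],s["contact_force"],s["moment"],s["opening"])
snap("wrist","w3",None,1)
E
```

```text
[ 0.40703431 -0.17032952  0.04400988] [ 0.84842574  0.1935741  -2.38665592] [-0.0218162   0.16231687  0.01336522] 0.01746652439449314
```

View pics/s3.png

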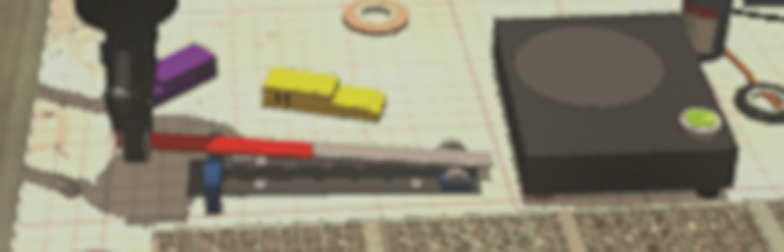

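View pics/w3.png

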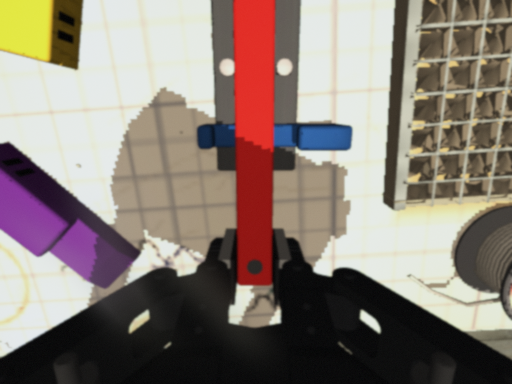

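```bash
cat >> h.py <<'E'
def barline(c,axis_y=lambda x:-.168-.0646*(x-.393),half=.006,x0=.40,x1=.70,zmin=.008,zmax=.13):
    W=cloud(c);X,Y,Z=W[...,0],W[...,1],W[...,2];H=hsv(c)
    m=(abs(Y-axis_y(X))<half)&(X>x0)&(X<x1)&(Z>zmin)&(Z<zmax)
    return X[m],Z[m],W[m]
E
python3 - <<'E'
from h import *
for n in ["s3","w3","s0" ]:
    if n=="s0": n="side0"
    x,z,_=barline(load(n))
    print(n,len(x))
    for a in np.arange(.40,.70,.02):
        k=(x>=a)&(x<a+.02)
        if k.sum()>2: print(round(a+.01,2),k.sum(),(np.percentile(z[k],[50,90])*1000).round(1))
E
```

```text
s3 428
0.41 18 [ 42.8 126.8]
0.43 38 [ 36.8 122.2]
0.45 36 [34.2 35.4]
0.47 38 [31.7 33.2]
0.49 27 [31.1 31.7]
0.51 27 [29.3 30.7]
0.53 25 [27.2 28.6]
0.55 26 [26.  27.2]
0.57 29 [24.6 25.8]
0.59 28 [22.4 23.9]
0.61 27 [20.8 22.3]
0.63 34 [19.  21.1]
0.65 27 [17.7 18.9]
0.67 27 [16.1 17.6]
0.69 21 [37.6 47.8]
w3 9979
0.41 3628 [108.3 117. ]
0.43 1217 [ 38.4 120.6]
0.45 1090 [36.6 37.6]
0.47 1169 [35.  36.1]
0.49 1277 [33.4 34.4]
0.51 1383 [31.8 32.9]
0.53 215 [30.8 31.7]
side0 447
0.41 29 [18.1 19.2]
0.43 38 [17.7 19.3]
0.45 32 [17.7 19. ]
0.47 28 [18.6 20. ]
0.49 34 [17.6 18.8]
0.51 30 [17.8 19.4]
0.53 29 [18.2 19.4]
0.55 29 [17.9 19.1]
0.57 30 [18.2 19.5]
0.59 29 [18.1 19.2]
0.61 32 [18.  18.9]
0.63 28 [17.6 19.1]
0.65 29 [17.6 19.2]
0.67 28 [18.5 19.8]
0.69 22 [38.6 47.5]
```

Call:
servo_tool(
  steps=[
    [0.1, [0, 0, -0.006], 0],
    [0.1, [0, 0, -0.006], 0],
    [0.1, [0, 0, -0.006], 0],
    [0.1, [0, 0, -0.006], 0],
    [0.1, [0, 0, -0.006], 0],
    [0.1, [0, 0, -0.006], 0],
    [0.1, [0, 0, -0.006], 0],
    [0.1, [0, 0, 0], 0],
    [0.1, [0, 0, 0], 0],
  ],
)

```text
time_s: 4.43
ee_pos: [0.407, -0.1702, 0.0858]
tcp_rot: [0.999, -0.033, 0.001, 0.0]
contact_force: [-0.4, -1.1, -1.9]
opening: 0.0175
```

```bash
python3 - <<'E'
from h import *
c=snap("side","s4",(140,180,420,270),2.8)
s=read_state();print(s["ee_pos"],s["contact_force"],s["moment"],s["opening"])
x,z,_=barline(c)
for a in np.arange(.40,.70,.02):
        k=(x>=a)&(x<a+.02)
        if k.sum()>2: print(round(a+.01,2),k.sum(),(np.percentile(z[k],[50,90])*1000).round(1))
E
```

```text
[ 0.4068907  -0.17014501  0.08536925] [ 0.91349498  1.14276461 -1.27433016] [-0.04073767 -0.05179358 -0.00199574] 0.01731806642288674
0.41 13 [76.5 95. ]
0.43 29 [72.1 73.8]
0.45 29 [67.  69.4]
0.47 42 [60.5 63.9]
0.49 27 [56.3 59.2]
0.51 28 [51.3 53.7]
0.53 25 [45.8 48.4]
0.55 29 [40.3 42.4]
0.57 28 [35.  36.8]
0.59 28 [30.6 31.9]
0.61 23 [25.  27.6]
0.63 27 [19.4 21.2]
0.65 24 [14.1 17.2]
0.67 11 [10.1 12.3]
0.69 23 [38.4 48.2]
```

View pics/s4.png

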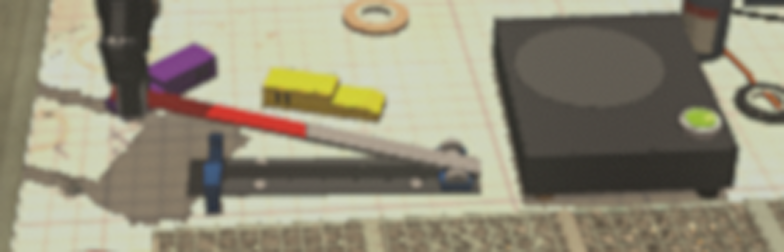

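Call:
servo_tool(
  steps=[
    [0.1, [0.004, 0, 0.001], 0],
    [0.1, [0.005, 0, 0.0012], 0],
    [0.1, [0.005, 0, 0.0013], 0],
    [0.1, [0.005, 0, 0.0013], 0],
    [0.1, [0.005, 0, 0.0013], 0],
    [0.1, [0.004, 0, 0.001], 0],
    [0.1, [0, 0, 0], 0],
    [0.1, [0, 0, 0], 0],
  ],
)

```text
time_s: 5.15
ee_pos: [0.4303, -0.1715, 0.0758]
tcp_rot: [0.999, -0.034, -0.007, -0.001]
contact_force: [-18.5, 1.1, 3.7]
opening: 0.0175
```

```bash
python3 - <<'E'
from h import *
c=snap("side","s5",(270,180,420,270),5)
s=read_state();print(s["ee_pos"],s["contact_force"],s["moment"],s["opening"])
x,z,_=barline(c)
for a in np.arange(.42,.71,.02):
        k=(x>=a)&(x<a+.02)
        if k.sum()>2: print(round(a+.01,2),k.sum(),(np.percentile(z[k],[50,90])*1000).round(1))
E
```

```text
[ 0.43029315 -0.17146102  0.07595867] [-17.97751199   1.4188183    3.27497313] [0.27083521 3.03347549 0.07267831] 0.017374768773515438
0.43 3 [63.6 64.1]
0.45 31 [61.3 63.2]
0.47 44 [56.  58.9]
0.49 28 [52.6 54.2]
0.51 32 [46.8 49.8]
0.53 31 [42.1 44.8]
0.55 33 [37.6 39.6]
0.57 28 [32.6 35.3]
0.59 26 [28.2 30.1]
0.61 31 [24. 26.]
0.63 26 [18.8 20.4]
0.65 27 [13.6 16.3]
0.67 16 [10.6 11.9]
0.69 23 [39.  47.9]
```

View pics/s5.png

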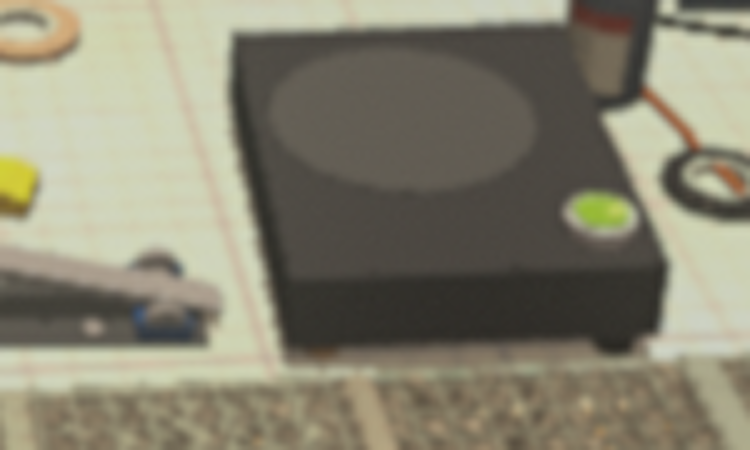

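Call:
servo_tool(
  steps=[
    [0.1, [-0.005, 0, -0.001], 0],
    [0.1, [-0.007, 0, 0], 0],
    [0.1, [-0.009, 0, 0.001], 0],
    [0.1, [-0.01, 0, 0.004], 0],
    [0.1, [0, 0, 0.006], 0],
    [0.1, [0, 0, 0.006], 0],
    [0.1, [0, 0, 0.006], 0],
    [0.1, [0, 0, 0.006], 0],
    [0.1, [0, 0, 0.006], 0],
    [0.1, [0, 0, 0.006], 0],
    [0.1, [0, 0, 0.006], 0],
    [0.1, [0, 0, 0], 0],
  ],
)

```text
time_s: 6.2
ee_pos: [0.4033, -0.1695, 0.0305]
tcp_rot: [0.999, -0.033, -0.001, -0.0]
contact_force: [0.1, -0.3, -1.3]
opening: 0.0171
```

```bash
cat >> h.py <<'E'
def prof(c,a0=.42,a1=.71,**k):
    x,z,_=barline(c,**k)
    print([(round(a+.01,2),float((np.percentile(z[(x>=a)&(x<a+.02)],90)*1000).round(1))) for a in np.arange(a0,a1,.02) if ((x>=a)&(x<a+.02)).sum()>2])
def st():
    s=read_state();print(round(s["time_s"],2),s["ee_pos"].round(4),"F",s["contact_force"].round(1),"M",s["moment"].round(2),"op",round(s["opening"],4),"yaw",np.degrees(np.arctan2(*R.from_quat(s["tcp_rot"]).as_matrix()[1::-1,0])).round(2))
E
python3 - <<'E'
from h import *
c=snap("side","s6",(140,180,420,270),2.8)
st();prof(c)
E
```

```text
6.25 [ 0.4035 -0.1697  0.0313] F [ 0.2 -0.2 -1.4] M [ 0.06  0.04 -0.02] op 0.0174 yaw -3.8
[(np.float64(0.43), 22.1), (np.float64(0.45), 21.0), (np.float64(0.47), 20.7), (np.float64(0.49), 19.8), (np.float64(0.51), 18.6), (np.float64(0.53), 18.0), (np.float64(0.55), 18.6), (np.float64(0.57), 18.2), (np.float64(0.59), 17.5), (np.float64(0.61), 16.9), (np.float64(0.63), 16.0), (np.float64(0.65), 15.0), (np.float64(0.69), 49.2)]
```

View pics/s6.png

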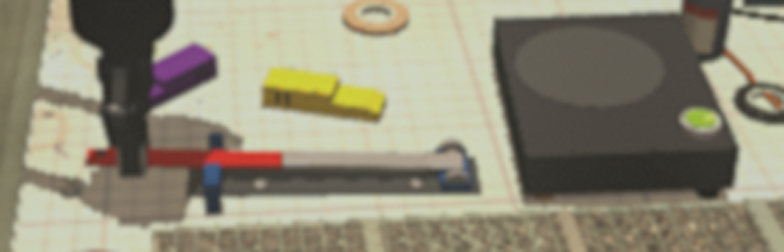

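Call:
servo_tool(
  steps=[
    [0.1, [0, 0, 0.004], 0],
    [0.35, [0, 0, 0.001], 0],
    [0.35, [0, 0, 0], 0],
    [0.35, [0, 0, 0], 0],
    [0.35, [0, 0, 0], 0],
  ],
)

```text
time_s: 6.67
ee_pos: [0.404, -0.17, 0.0275]
tcp_rot: [0.999, -0.033, 0.0, 0.0]
contact_force: [0.1, 0.2, 1.5]
opening: 0.0298
```

```bash
python3 - <<'E'
from h import *
c=snap("side","s7",(140,180,420,270),2.8)
w=snap("wrist","w7",None,1.5)
st();prof(c)
H=hsv(c);W=cloud(c)
red=(cv2.inRange(H,(0,130,60),(8,255,255))>0)&(W[...,1]<-.14)&(W[...,2]>.005)&(W[...,0]>.3)&(W[...,0]<.6)
print("red x",np.nanmin(W[red][:,0]),np.nanmax(W[red][:,0]))
c0=load("side0");H=hsv(c0);W=cloud(c0)
red=(cv2.inRange(H,(0,130,60),(8,255,255))>0)&(W[...,1]<-.14)&(W[...,2]>.005)&(W[...,0]>.3)&(W[...,0]<.6)
print("red x at start",np.nanmin(W[red][:,0]),np.nanmax(W[red][:,0]))
E
```

```text
6.77 [ 0.4039 -0.17    0.0275] F [-0.2  0.  -0.3] M [ 0.02  0.02 -0.01] op 0.0297 yaw -3.8
[(np.float64(0.43), 78.2), (np.float64(0.45), 19.8), (np.float64(0.47), 19.4), (np.float64(0.49), 18.9), (np.float64(0.51), 18.2), (np.float64(0.53), 17.9), (np.float64(0.55), 17.8), (np.float64(0.57), 17.2), (np.float64(0.59), 16.6), (np.float64(0.61), 16.4), (np.float64(0.63), 16.9), (np.float64(0.65), 15.8), (np.float64(0.69), 47.7)]
red x 0.36925762556694725 0.5149581474059369
red x at start 0.3921761901660943 0.5386233909509361
```

View pics/w7.png

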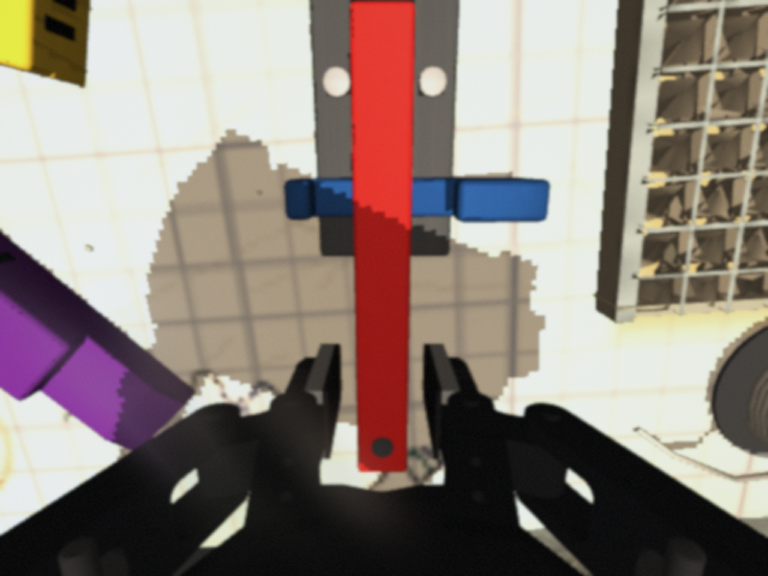

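View pics/s7.png

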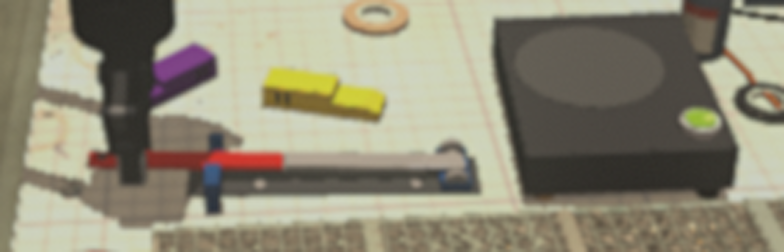

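Call:
servo_tool(
  force=25,
  steps=[
    [0.35, [-0.01, 0, 0], 0],
    [0.35, [-0.01, 0, 0.002], 0],
    [0.35, [0, 0, 0.001], 0],
    [0.1, [0, 0, 0], 0],
    [0.1, [0, 0, 0], 0],
    [0.1, [0, 0, 0], 0],
    [0.1, [0, 0, 0], 0],
    [0.1, [0, 0, 0.001], 0],
    [0.1, [0, 0, 0.001], 0],
    [0.1, [0, 0, 0.001], 0],
    [0.1, [0, 0, 0], 0],
  ],
)

```text
time_s: 7.68
ee_pos: [0.3839, -0.1687, 0.0214]
tcp_rot: [0.999, -0.033, 0.0, 0.0]
contact_force: [-3.0, 0.5, 4.6]
opening: 0.017
```

```bash
python3 - <<'E'
from h import *
c=snap("side","s8",(140,180,420,270),2.8)
st();prof(c)
E
```

```text
7.73 [ 0.384  -0.1687  0.0215] F [-2.9  0.6  5.2] M [0.04 0.28 0.01] op 0.017 yaw -3.8
[(np.float64(0.43), 18.3), (np.float64(0.45), 19.1), (np.float64(0.47), 19.2), (np.float64(0.49), 19.5), (np.float64(0.51), 19.9), (np.float64(0.53), 19.8), (np.float64(0.55), 20.7), (np.float64(0.57), 20.6), (np.float64(0.59), 20.1), (np.float64(0.61), 21.5), (np.float64(0.63), 21.4), (np.float64(0.65), 21.0), (np.float64(0.69), 46.8)]
```

View pics/s8.png

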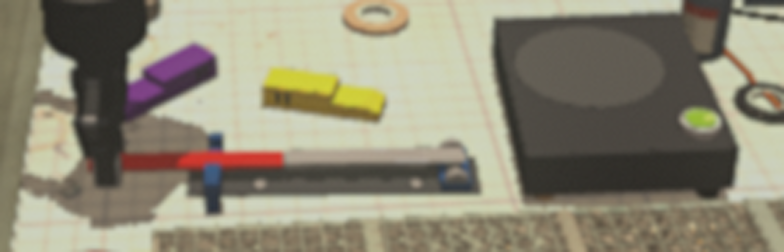

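Call:
servo_tool(
  steps=[
    [0.1, [0.006, 0, 0], 0],
    [0.1, [0.007, 0, 0], 0],
    [0.1, [0.007, 0, 0], 0],
    [0.1, [0.007, 0, 0], 0],
    [0.1, [0.006, 0, 0], 0],
    [0.1, [0, 0, 0], 0],
    [0.1, [0, 0, -0.002], 0],
    [0.1, [0, 0, -0.002], 0],
    [0.1, [0, 0, 0], 0],
  ],
)

```text
time_s: 8.48
ee_pos: [0.4169, -0.1707, 0.0251]
tcp_rot: [0.999, -0.033, 0.0, -0.0]
contact_force: [1.9, 0.5, -1.3]
opening: 0.0173
```

```bash
python3 - <<'E'
from h import *
c=snap("side","s9",(140,180,420,270),2.8)
st();prof(c)
H=hsv(c);W=cloud(c)
red=(cv2.inRange(H,(0,130,60),(8,255,255))>0)&(W[...,1]<-.14)&(W[...,2]>.005)&(W[...,0]>.3)&(W[...,0]<.6)
print("red x",np.nanmin(W[red][:,0]),np.nanmax(W[red][:,0]))
E
```

```text
8.53 [ 0.4167 -0.1706  0.0249] F [ 0.5 -0.2 -0.9] M [-0.04 -0.11 -0.04] op 0.017 yaw -3.8
[(np.float64(0.43), 106.7), (np.float64(0.45), 21.6), (np.float64(0.47), 21.4), (np.float64(0.49), 20.4), (np.float64(0.51), 20.5), (np.float64(0.53), 20.5), (np.float64(0.55), 20.1), (np.float64(0.57), 20.0), (np.float64(0.59), 19.7), (np.float64(0.61), 19.9), (np.float64(0.63), 18.8), (np.float64(0.65), 18.9), (np.float64(0.67), 19.0), (np.float64(0.69), 47.6)]
red x 0.42677122306644494 0.5471627413807492
```

View pics/s9.png

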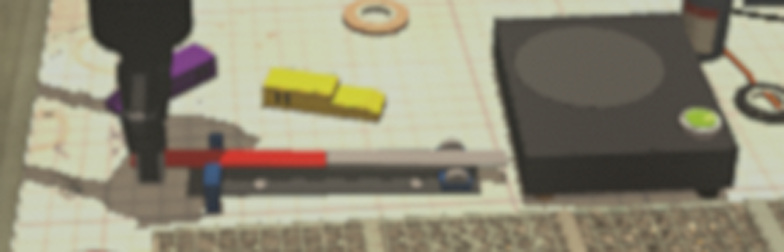

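Call:
servo_tool(
  steps=[
    [0.1, [0, 0, -0.006], 0],
    [0.1, [0, 0, -0.006], 0],
    [0.1, [0.0005, 0, -0.006], 0],
    [0.1, [0.0005, 0, -0.006], 0],
    [0.1, [0.001, 0, -0.006], 0],
    [0.1, [0.001, 0, -0.006], 0],
    [0.1, [0.001, 0, -0.006], 0],
    [0.1, [0.0015, 0, -0.006], 0],
    [0.1, [0.0015, 0, -0.006], 0],
    [0.1, [0.001, 0, -0.006], 0],
    [0.1, [0, 0, 0], 0],
    [0.1, [0, 0, 0], 0],
  ],
)

```text
time_s: 9.53
ee_pos: [0.425, -0.1714, 0.0856]
tcp_rot: [0.999, -0.033, 0.0, 0.0]
contact_force: [0.2, -0.2, -2.7]
opening: 0.0177
```

```bash
python3 - <<'E'
from h import *
c=snap("side","s10",(140,180,420,270),2.8)
st();prof(c)
E
```

```text
9.58 [ 0.4248 -0.1713  0.0851] F [ 1.   0.3 -2. ] M [ 0.01  0.13 -0.04] op 0.017 yaw -3.8
[(np.float64(0.43), 89.7), (np.float64(0.45), 76.3), (np.float64(0.47), 69.5), (np.float64(0.49), 64.0), (np.float64(0.51), 58.5), (np.float64(0.53), 53.7), (np.float64(0.55), 48.3), (np.float64(0.57), 42.2), (np.float64(0.59), 36.8), (np.float64(0.61), 31.0), (np.float64(0.63), 25.1), (np.float64(0.65), 19.7), (np.float64(0.67), 14.3), (np.float64(0.69), 47.2)]
```

View pics/s10.png

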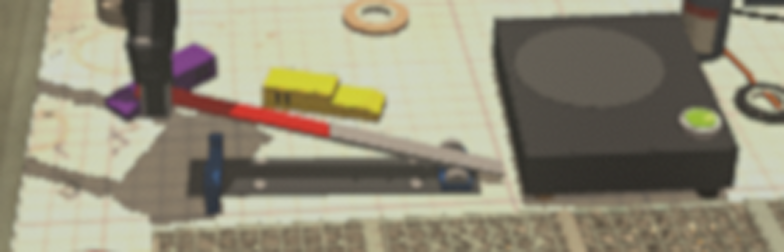

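Call:
servo_tool(
  steps=[
    [0.1, [0.004, 0, 0.0015], 0],
    [0.1, [0.004, 0, 0.002], 0],
    [0.1, [0.003, 0, 0.001], 0],
    [0.1, [0.003, 0, 0.002], 0],
    [0.1, [0.003, 0, 0.002], 0],
    [0.1, [0.003, 0, 0.002], 0],
    [0.1, [0.001, 0, 0.001], 0],
    [0.1, [0, 0, 0], 0],
  ],
)

```text
time_s: 10.25
ee_pos: [0.4461, -0.1727, 0.0735]
tcp_rot: [0.999, -0.033, 0.0, -0.0]
contact_force: [1.5, 0.1, -0.7]
opening: 0.0172
```

```bash
python3 - <<'E'
from h import *
c=snap("side","s11",(140,180,420,270),2.8)
st();prof(c)
H=hsv(c);W=cloud(c)
red=(cv2.inRange(H,(0,130,60),(8,255,255))>0)&(W[...,1]<-.14)&(W[...,2]>.005)&(W[...,0]>.3)&(W[...,0]<.6)
print("red x",np.nanmin(W[red][:,0]),np.nanmax(W[red][:,0]))
E
```

```text
10.3 [ 0.4461 -0.1727  0.0737] F [ 1.1 -1.1 -1.6] M [-0.04 -0.29  0.  ] op 0.0172 yaw -3.79
[(np.float64(0.45), 65.7), (np.float64(0.47), 64.0), (np.float64(0.49), 59.6), (np.float64(0.51), 54.5), (np.float64(0.53), 48.6), (np.float64(0.55), 44.1), (np.float64(0.57), 38.7), (np.float64(0.59), 35.0), (np.float64(0.61), 29.7), (np.float64(0.63), 24.8), (np.float64(0.65), 19.7), (np.float64(0.67), 15.7), (np.float64(0.69), 48.0)]
red x 0.42960430255240273 0.5725400377032165
```

View pics/s11.png

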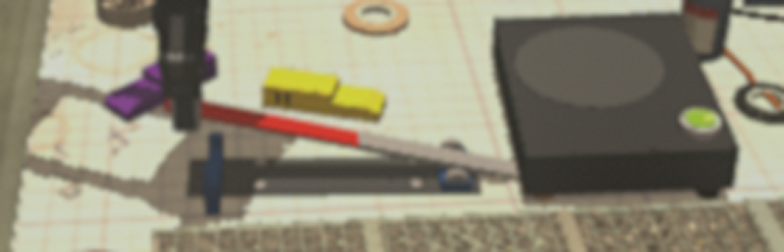

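Call:
servo_tool(
  steps=[
    [0.1, [-0.001, 0, 0.003], 0],
    [0.1, [-0.001, 0, 0.004], 0],
    [0.1, [-0.001, 0, 0.004], 0],
    [0.1, [-0.001, 0, 0.004], 0],
    [0.1, [-0.001, 0, 0.004], 0],
    [0.1, [-0.0005, 0, 0.004], 0],
    [0.1, [-0.0005, 0, 0.004], 0],
    [0.1, [0, 0, 0.004], 0],
    [0.1, [0, 0, 0.004], 0],
    [0.1, [0, 0, 0.004], 0],
    [0.1, [0, 0, 0.003], 0],
    [0.1, [0, 0, 0], 0],
    [0.1, [0, 0, 0], 0],
  ],
)

```text
time_s: 11.38
ee_pos: [0.4384, -0.1721, 0.0308]
tcp_rot: [0.999, -0.033, -0.002, -0.0]
contact_force: [-6.5, -0.4, 4.7]
opening: 0.0171
```

```bash
python3 - <<'E'
from h import *
c=snap("side","s12",(140,150,420,270),2.8)
snap("wrist","w12",None,1.5)
st();prof(c)
E
```

```text
11.48 [ 0.4384 -0.1721  0.031 ] F [-6.8 -1.3  4.5] M [-0.14  0.84  0.03] op 0.0174 yaw -3.81
[(np.float64(0.43), 84.9), (np.float64(0.45), 113.4), (np.float64(0.47), 26.4), (np.float64(0.49), 25.4), (np.float64(0.51), 24.4), (np.float64(0.53), 23.9), (np.float64(0.55), 22.6), (np.float64(0.57), 22.6), (np.float64(0.59), 21.6), (np.float64(0.61), 20.1), (np.float64(0.63), 19.7), (np.float64(0.65), 18.5), (np.float64(0.67), 18.0), (np.float64(0.69), 52.5)]
```

View pics/s12.png

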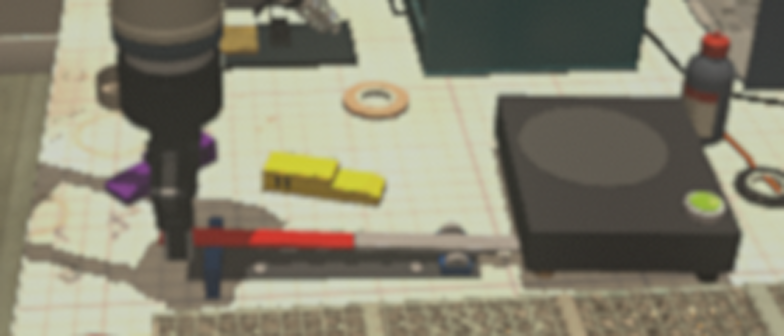

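View pics/w12.png

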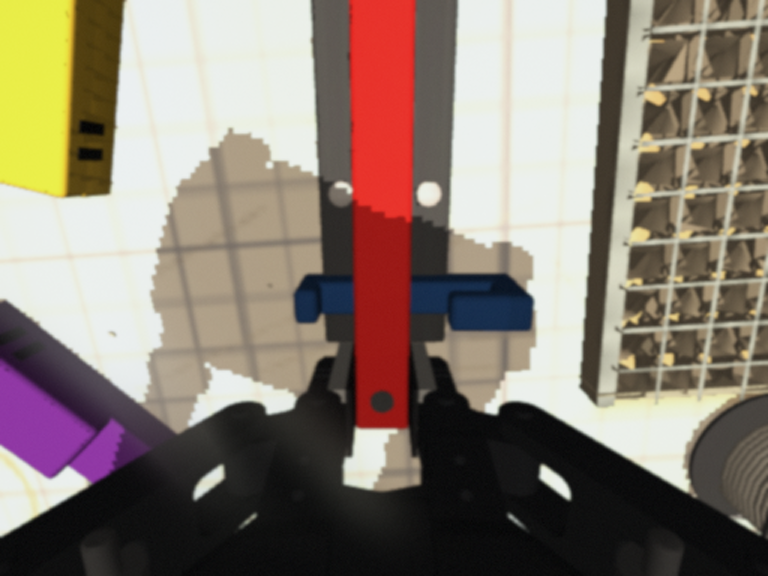

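Call:
servo_tool(
  force=30,
  steps=[
    [0.1, [0, 0, 0.002], 0],
    [0.1, [-0.0005, 0, 0.002], 0],
    [0.1, [0, 0, 0.001], 0],
    [0.1, [0, 0, 0.001], 0],
    [0.1, [0, 0, 0.001], 0],
    [0.1, [0, 0, 0], 0],
  ],
)

```text
time_s: 11.98
ee_pos: [0.4382, -0.1722, 0.0243]
tcp_rot: [0.999, -0.033, -0.001, -0.0]
contact_force: [-5.9, -0.5, 5.5]
opening: 0.0175
```

```bash
python3 - <<'E'
from h import *
c=snap("side","s13",(140,150,420,270),2.8)
st();prof(c)
E
```

```text
12.03 [ 0.4382 -0.1722  0.0244] F [-6.2 -0.7  5.1] M [-0.09  0.73  0.01] op 0.0174 yaw -3.81
[(np.float64(0.43), 102.4), (np.float64(0.45), 105.4), (np.float64(0.47), 20.2), (np.float64(0.49), 21.3), (np.float64(0.51), 21.2), (np.float64(0.53), 19.7), (np.float64(0.55), 19.6), (np.float64(0.57), 19.6), (np.float64(0.59), 19.4), (np.float64(0.61), 19.1), (np.float64(0.63), 18.8), (np.float64(0.65), 18.6), (np.float64(0.67), 19.0), (np.float64(0.69), 54.1)]
```

Call:
servo_tool(
  steps=[
    [0.1, [0, 0, 0.001], 0],
    [0.1, [0, 0, 0.0005], 0],
    [0.1, [0, 0, 0], 0],
  ],
)

```text
time_s: 12.28
ee_pos: [0.4382, -0.1723, 0.0233]
tcp_rot: [0.999, -0.033, -0.001, -0.0]
contact_force: [-7.2, -0.5, 7.5]
opening: 0.017
```

```bash
python3 - <<'E'
from h import *
c=snap("side","s14",(140,150,420,270),2.8)
st();prof(c)
E
```

```text
12.33 [ 0.4382 -0.1723  0.0233] F [-7.7 -0.2  7.4] M [0.02 0.9  0.01] op 0.0171 yaw -3.81
[(np.float64(0.45), 105.1), (np.float64(0.47), 20.1), (np.float64(0.49), 19.8), (np.float64(0.51), 19.4), (np.float64(0.53), 19.6), (np.float64(0.55), 18.8), (np.float64(0.57), 19.4), (np.float64(0.59), 19.4), (np.float64(0.61), 18.9), (np.float64(0.63), 18.5), (np.float64(0.65), 19.0), (np.float64(0.67), 18.5), (np.float64(0.69), 56.5)]
```

Call:
servo_tool(
  steps=[
    [0.1, [0, 0.002, -0.0003], 0.5],
    [0.1, [0, 0.0027, 0], 0.67],
    [0.1, [0, 0.0027, 0], 0.67],
    [0.1, [0, 0.0027, 0], 0.67],
    [0.1, [0, 0.0027, 0], 0.67],
    [0.1, [0, 0, 0], 0],
  ],
)

```text
time_s: 12.83
ee_pos: [0.4374, -0.1828, 0.0233]
tcp_rot: [0.998, -0.06, -0.001, -0.002]
contact_force: [-5.1, 7.4, 8.4]
opening: 0.0172
```

```bash
python3 - <<'E'
from h import *
c=snap("wrist","w15",None,1.5)
st()
E
```

```text
12.88 [ 0.4374 -0.1828  0.0232] F [-5.8  8.3  7.2] M [1.39 0.76 1.05] op 0.017 yaw -6.83
```

View pics/w15.png

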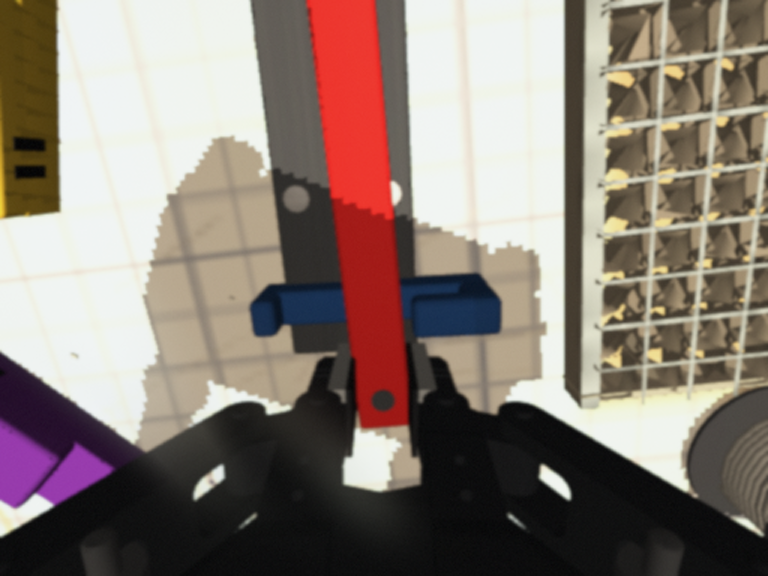

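Call:
servo_tool(
  steps=[
    [0.1, [0, 0.0027, 0], 0.67],
    [0.1, [0, 0.0027, 0], 0.67],
    [0.1, [0, 0.0027, 0], 0.67],
    [0.1, [0, 0, 0], 0],
  ],
)

```text
time_s: 13.22
ee_pos: [0.4372, -0.1902, 0.0233]
tcp_rot: [0.997, -0.076, -0.0, -0.003]
contact_force: [-0.5, 10.0, 5.5]
opening: 0.0174
```

```bash
python3 - <<'E'
from h import *
c=snap("wrist","w16",None,1.5)
st()
E
```

```text
13.27 [ 0.4372 -0.1902  0.0233] F [-0.8  9.1  5.6] M [1.61 0.17 1.87] op 0.0169 yaw -8.73
```

View pics/w16.png

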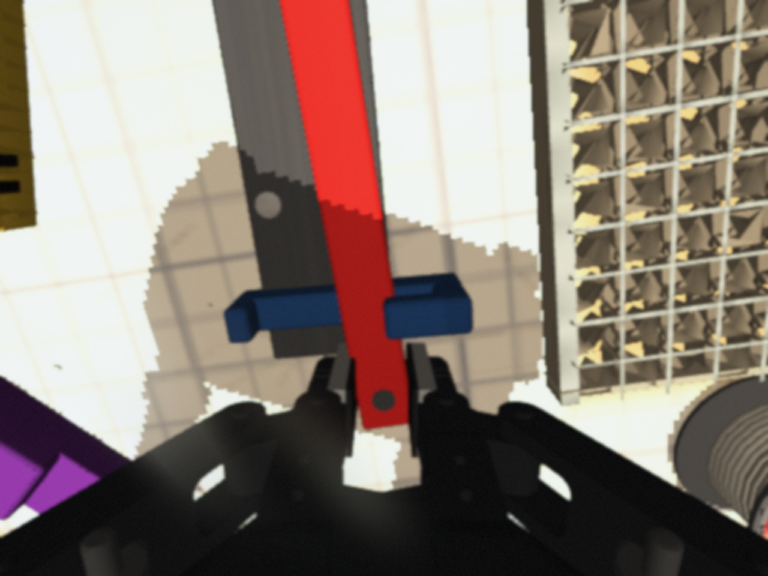

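```bash
cat >> h.py <<'E'
def redline(c,zlo=.016,zhi=.03):
    H=hsv(c);W=cloud(c)
    m=(cv2.inRange(H,(0,130,60),(8,255,255))>0)&(W[...,2]>zlo)&(W[...,2]<zhi)&(W[...,0]>.38)&(W[...,0]<.62)&(W[...,1]>-.26)&(W[...,1]<-.13)
    p=W[m]
    A=[(a,p[(p[:,0]>=a)&(p[:,0]<a+.01)]) for a in np.arange(.38,.62,.01)]
    q=np.array([[a+.005,(k[:,1].min()+k[:,1].max())/2,np.median(k[:,2]),k[:,1].max()-k[:,1].min()] for a,k in A if len(k)>15])
    return q
E
python3 - <<'E'
from h import *
for n in["w12","w15","w16"]:
    q=redline(load(n)); k=q[:,3]>.016; f=np.polyfit(q[k,0],q[k,1],1); print(n,"heading",np.degrees(np.arctan(f[0])),"y at .465",np.polyval(f,.465),"y at .65",np.polyval(f,.65),"z@gate",np.interp(.465,q[:,0],q[:,2])); print((q[:,:]*1000).round(0)[::3].tolist())
# gate geometry from w12
c=load("w12");H=hsv(c);W=cloud(c)
b=(cv2.inRange(H,(100,100,20),(125,255,255))>0)&(W[...,0]<.5)&(W[...,0]>.44)&(W[...,1]<-.12)
p=W[b]; print(b.sum())
for lo,hi in[(.010,.018),(.02,.027),(.029,.036)]:
    k=(p[:,2]>lo)&(p[:,2]<hi); print(lo,k.sum(),np.percentile(p[k],[1,50,99],axis=0).round(4).tolist())
E
```

```text
w12 heading -3.6956723742192037 y at .465 -0.17480151112835335 y at .65 -0.18675089281589727 z@gate 0.0278206973354358
[[425.0, -172.0, 29.0, 17.0], [455.0, -174.0, 28.0, 19.0], [485.0, -176.0, 27.0, 18.0], [515.0, -178.0, 26.0, 18.0], [545.0, -180.0, 25.0, 18.0]]
w15 heading -1.4967664442053845 y at .465 -0.1840799547061507 y at .65 -0.18891390235656294 z@gate 0.021176371733606744
[[425.0, -183.0, 21.0, 18.0], [455.0, -184.0, 21.0, 19.0], [485.0, -185.0, 21.0, 18.0], [515.0, -185.0, 21.0, 18.0], [545.0, -186.0, 21.0, 18.0]]
w16 heading 0.07305598323344163 y at .465 -0.19053271028584481 y at .65 -0.1902968226805542 z@gate 0.021126248587851684
[[425.0, -190.0, 21.0, 18.0], [455.0, -191.0, 21.0, 18.0], [485.0, -191.0, 21.0, 18.0], [515.0, -191.0, 21.0, 18.0], [545.0, -190.0, 21.0, 18.0]]
3385
0.01 1389 [[0.4591, -0.218, 0.0103], [0.4672, -0.1888, 0.0145], [0.4727, -0.1499, 0.0174]]
0.02 437 [[0.4625, -0.2189, 0.0202], [0.4684, -0.1518, 0.0243], [0.4728, -0.1469, 0.0268]]
0.029 1276 [[0.4581, -0.22, 0.0294], [0.4642, -0.208, 0.0319], [0.4695, -0.196, 0.0334]]
```

Call:
servo_tool(
  steps=[
    [0.1, [0, 0, 0], -3],
    [0.1, [0, 0, 0], -3],
    [0.1, [0, 0, 0], -2.8],
    [0.1, [0, 0.001, 0], 0],
    [0.1, [0, 0, 0], 0],
  ],
)

```text
time_s: 13.68
ee_pos: [0.437, -0.1936, 0.0234]
tcp_rot: [1.0, -0.002, 0.0, -0.0]
contact_force: [-0.9, 2.1, 3.4]
opening: 0.0171
```

```bash
python3 - <<'E'
from h import *
c=snap("wrist","w17",None,1.5)
st()
q=redline(c); k=q[:,3]>.016; f=np.polyfit(q[k,0],q[k,1],1); print("heading",np.degrees(np.arctan(f[0])),"y at .465",np.polyval(f,.465),"y at .65",np.polyval(f,.65),"z@gate",np.interp(.465,q[:,0],q[:,2]))
E
```

```text
13.73 [ 0.4371 -0.1937  0.0234] F [-1.   2.   3.4] M [0.43 0.16 0.14] op 0.0172 yaw -0.26
heading 1.1474386001664065 y at .465 -0.1937535382545664 y at .65 -0.1900481252876966 z@gate 0.021333418649844352
```

Call:
servo_tool(
  steps=[
    [0.1, [0, 0.002, 0], -0.9],
    [0.1, [0, 0.002, 0], -0.8],
    [0.1, [0, 0.002, 0], -0.8],
    [0.1, [0, 0.0005, 0], 0],
    [0.1, [0, 0, 0], 0],
  ],
)

```text
time_s: 14.15
ee_pos: [0.4372, -0.201, 0.0236]
tcp_rot: [1.0, 0.02, 0.0, 0.0]
contact_force: [-1.3, 1.1, 4.3]
opening: 0.0171
```

```bash
python3 - <<'E'
from h import *
c=snap("wrist","w18",None,1.5)
st()
q=redline(c); k=q[:,3]>.016; f=np.polyfit(q[k,0],q[k,1],1); print("heading",np.degrees(np.arctan(f[0])),"y at .465",np.polyval(f,.465),"y at .65",np.polyval(f,.65),"z@gate",np.interp(.465,q[:,0],q[:,2]))
E
```

```text
14.2 [ 0.4372 -0.2009  0.0236] F [-0.3  0.4  4.5] M [ 0.14 -0.03 -0.19] op 0.0172 yaw 2.27
heading 3.1084811590472023 y at .465 -0.20022593679733408 y at .65 -0.19017922993187886 z@gate 0.021514842220141717
```

View pics/w18.png

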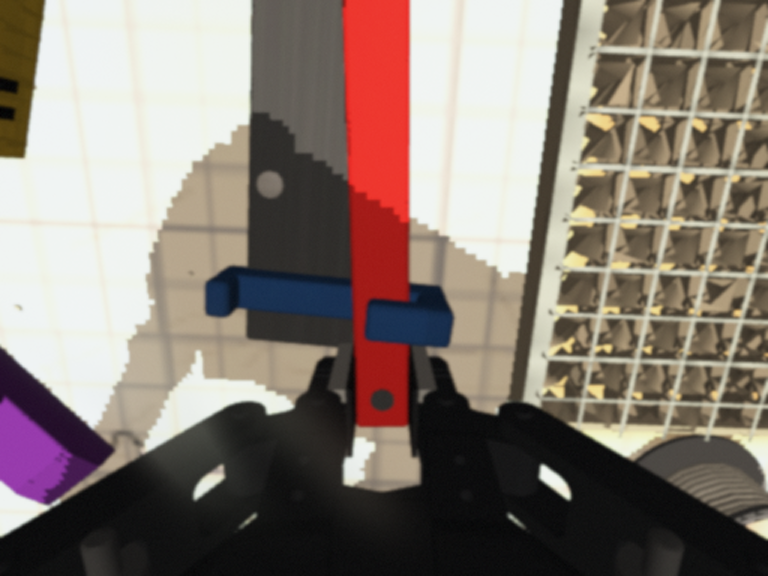

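Call:
servo_tool(
  steps=[
    [0.1, [0, 0, -0.0007], 0],
    [0.1, [0, 0, -0.0007], 0],
    [0.1, [0, 0, -0.0006], 0],
    [0.1, [0, 0, 0], 0],
    [0.25, [0, 0, 0], 0],
    [0.35, [0, 0, 0], 0],
    [0.4, [0, 0, 0], 0],
  ],
)

```text
time_s: 14.78
ee_pos: [0.4366, -0.2003, 0.025]
tcp_rot: [1.0, 0.02, -0.001, -0.0]
contact_force: [-0.1, 0.2, 0.4]
opening: 0.034
```

```bash
python3 - <<'E'
from h import *
c=snap("wrist","w19",None,1.5)
st()
q=redline(c); k=q[:,3]>.016; f=np.polyfit(q[k,0],q[k,1],1); print("heading",np.degrees(np.arctan(f[0])),"y at .465",np.polyval(f,.465),"y at .65",np.polyval(f,.65),"z@gate",np.interp(.465,q[:,0],q[:,2]))
E
```

```text
14.83 [ 0.4367 -0.2003  0.025 ] F [ 0.4 -0.6  0.5] M [-0.03  0.03 -0.  ] op 0.0345 yaw 2.32
heading 2.935605886035589 y at .465 -0.19988117223868157 y at .65 -0.19039421146813876 z@gate 0.022894695363287757
```

View pics/w19.png

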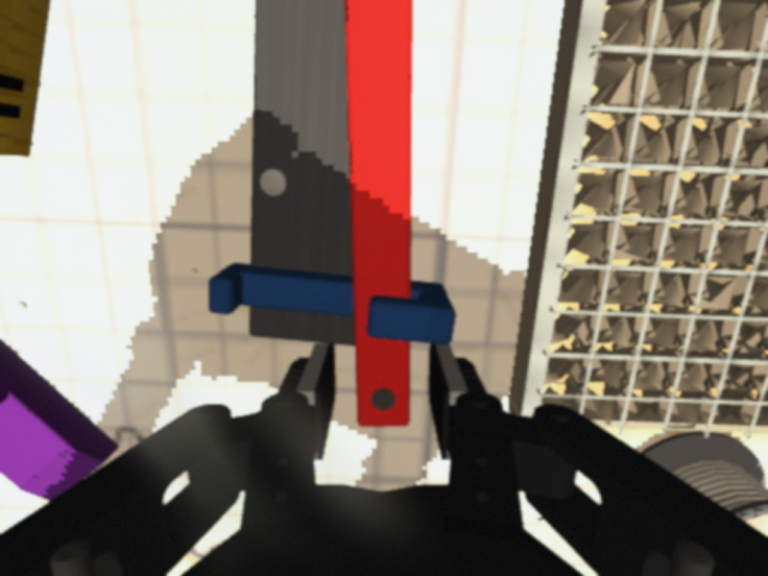

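Call:
servo_tool(
  steps=[
    [0.45, [0, 0, -0.02], 0],
    [0.45, [0, 0, -0.04], 0],
    [0.6, [0, 0, -0.035], 0],
    [0.6, [0.025, -0.0308, 0], 0],
    [0.6, [0.025, -0.0308, 0], 0],
    [0.6, [0.025, -0.0308, 0], 0],
    [0.6, [0.0254, -0.0308, 0], 0],
    [0.6, [0, 0, 0], 6.9],
    [0.6, [0, 0, 0], 6.9],
    [0.6, [0, 0, 0], 6.9],
    [0.6, [0, 0, 0], 0],
  ],
)

```text
time_s: 15.75
ee_pos: [0.5323, -0.0729, 0.12]
tcp_rot: [0.987, -0.161, -0.001, 0.0]
contact_force: [0.1, -0.8, -0.9]
opening: 0.051
```

```bash
python3 - <<'E'
from h import *
c=snap("wrist","w20",None,1.5)
st()
h=lambda a:np.round(np.asarray(a)*1000,1)
W=cloud(c);H=hsv(c);Z=W[...,2];X=W[...,0];Y=W[...,1]
ye=(cv2.inRange(H,(18,120,60),(34,255,255))>0)&(X<.65)&(X>.45)&(Y>-.14)
for nm,m,z in [("thick",ye&(Z>.0205),.024),("tongue",ye&(Z<.019)&(Z>.013),.015)]:
    p=ray(c,np.argwhere(m)[:,::-1],z); print(nm,m.sum(),h(np.nanmedian(Z[m])),cv2.minAreaRect((p[:,:2]*1000).astype(np.float32)))
s=(Z>.035)&(Z<.07)&(X>.66)
P=W[s]; A=np.c_[P[:,:2],np.ones(len(P))]; print("slab plane",np.linalg.lstsq(A,P[:,2],rcond=None)[0])
E
```

```text
15.8 [ 0.5323 -0.0732  0.1201] F [-0.   0.3  0.3] M [0.   0.01 0.01] op 0.0513 yaw -18.24
thick 2552 24.6 ((479.9781799316406, 31.32696533203125), (125.1845932006836, 292.50091552734375), 14.422178268432617)
tongue 3225 16.5 ((527.5423583984375, 40.167724609375), (66.79268646240234, 326.7214050292969), 19.165727615356445)
slab plane [0. 0. 0.]
```

View pics/w20.png

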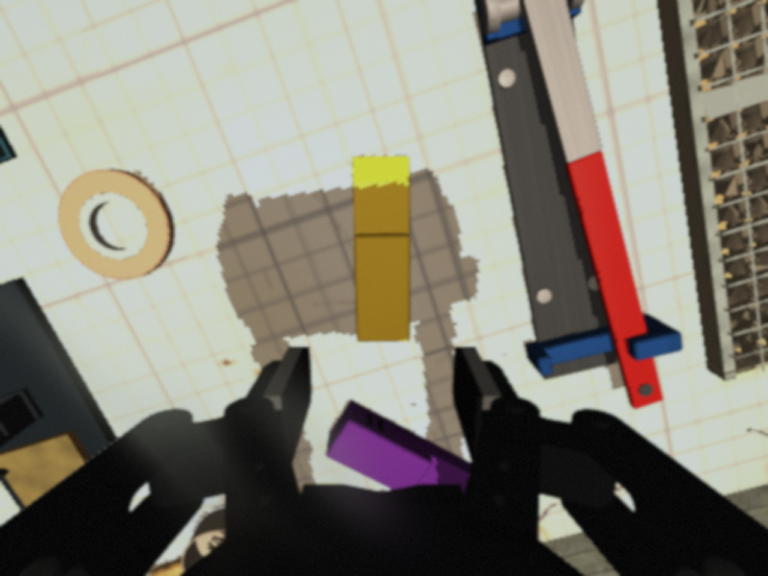

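```bash
python3 - <<'E'
from h import *
c=load("w20"); 
print("TCP proj*1.5",proj(c,[.5323,-.0732,.024])*1.5)
print("rear edge",ray(c,[[355/1.5,340/1.5],[410/1.5,340/1.5]],.024), "step",ray(c,[[356/1.5,235/1.5],[410/1.5,234/1.5]],.024))
print("purple",ray(c,[[350/1.5,402/1.5],[470/1.5,465/1.5]],.024))
s=load("side0")
E
```

```text
TCP proj*1.5 [380.6255312  302.79311796]
rear edge [[ 0.51618735 -0.05267623  0.024     ]
 [ 0.50640745 -0.0818117   0.024     ]] step [[ 0.57147374 -0.07284262  0.024     ]
 [ 0.56302391 -0.09965523  0.024     ]]
purple [[ 0.48039176 -0.03687909  0.024     ]
 [ 0.4161858  -0.09187653  0.024     ]]
```

Call:
servo_tool(
  force=30,
  steps=[
    [0.6, [0, 0, 0.035], 0.5],
    [0.6, [0, 0, 0.035], 0],
    [0.6, [0, 0, 0.018], 0],
    [0.6, [0, 0, 0.01], 0],
    [0.25, [0, 0, 0], 0],
    [0.25, [0, 0, 0], 0],
    [0.25, [0, 0, 0], 0],
    [0.25, [0, 0, 0], 0],
    [0.25, [0, 0, 0], 0],
  ],
)

```text
time_s: 16.55
ee_pos: [0.5334, -0.0736, 0.0242]
tcp_rot: [0.986, -0.164, 0.001, 0.0]
contact_force: [-0.3, 0.1, 0.0]
opening: 0.0294
```

```bash
python3 - <<'E'
from h import *
st()
c=snap("side","s21",(140,150,420,270),2.8)
w=snap("wrist","w21",None,1.5)
W=cloud(c);X,Y,Z=W[...,0],W[...,1],W[...,2]
s=(Z>.040)&(Z<.075)&(X>.66)&(X<.9)&(Y<0)&(Y>-.27)
P=W[s]; 
A=np.c_[P[:,:2],np.ones(len(P))]; co=np.linalg.lstsq(A,P[:,2],rcond=None)[0]
r=P[:,2]-A@co; k=abs(r)<.003; co=np.linalg.lstsq(A[k],P[k,2],rcond=None)[0]; k=abs(P[:,2]-A@co)<.003
print("plane now",co,cv2.minAreaRect((P[k][:,:2]*1000).astype(np.float32)),"z front mid",co@[.702,-.129,1])
E
```

```text
16.55 [ 0.5334 -0.0736  0.0242] F [-0.3  0.1  0. ] M [-0.01  0.01  0.04] op 0.0294 yaw -18.87
plane now [-0.01999775  0.00816681  0.07134162] ((797.1082153320312, -125.26675415039062), (225.79347229003906, 190.901123046875), 85.40167999267578) z front mid 0.056249682469904264
```

View pics/s21.png

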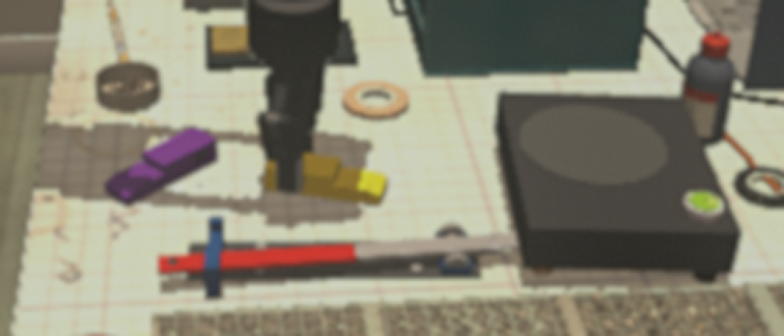

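View pics/w21.png

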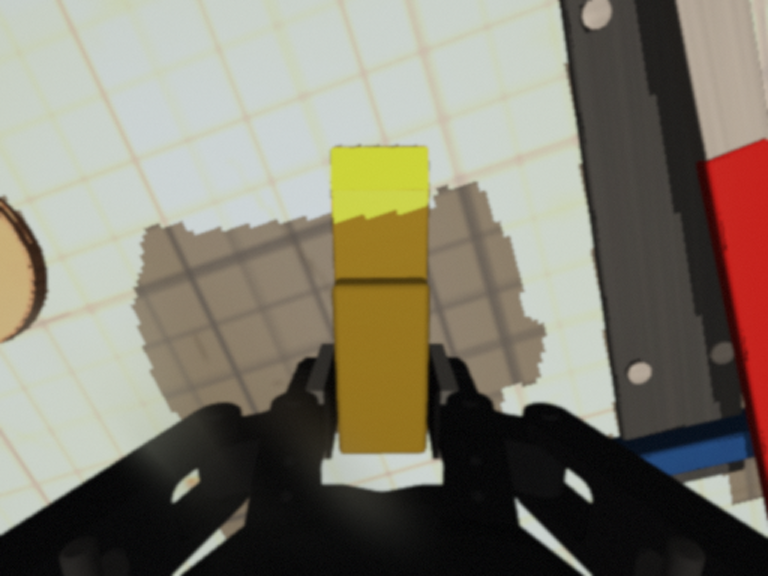

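Call:
servo_tool(
  steps=[
    [0.25, [0.012, 0.0036, 0], 0],
    [0.25, [0.014, 0.004, 0], 0],
    [0.25, [0.014, 0.004, 0], 0],
    [0.25, [0.014, 0.004, 0], 0],
    [0.25, [0.014, 0.004, 0], 0],
    [0.25, [0.0136, 0.004, 0], 0],
    [0.25, [0, 0, 0], -5],
    [0.25, [0, 0, 0], -5],
    [0.25, [0, 0, 0], -5],
    [0.25, [0, 0, 0], 0],
  ],
)

```text
time_s: 17.48
ee_pos: [0.6022, -0.1222, 0.0227]
tcp_rot: [0.999, -0.032, 0.0, 0.0]
contact_force: [-1.0, 0.4, -0.5]
opening: 0.0295
```

```bash
python3 - <<'E'
from h import *
st()
c=snap("side","s22",(260,150,430,270),4.6)
w=snap("wrist","w22",None,1.5)
E
```

```text
17.48 [ 0.6022 -0.1222  0.0227] F [-1.   0.4 -0.5] M [-0.05  0.01  0.01] op 0.0295 yaw -3.71
```

View pics/s22.png

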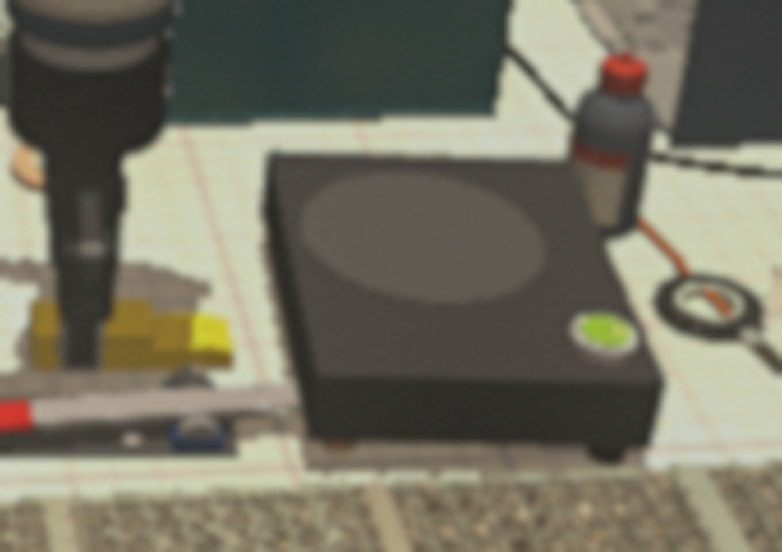

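View pics/w22.png

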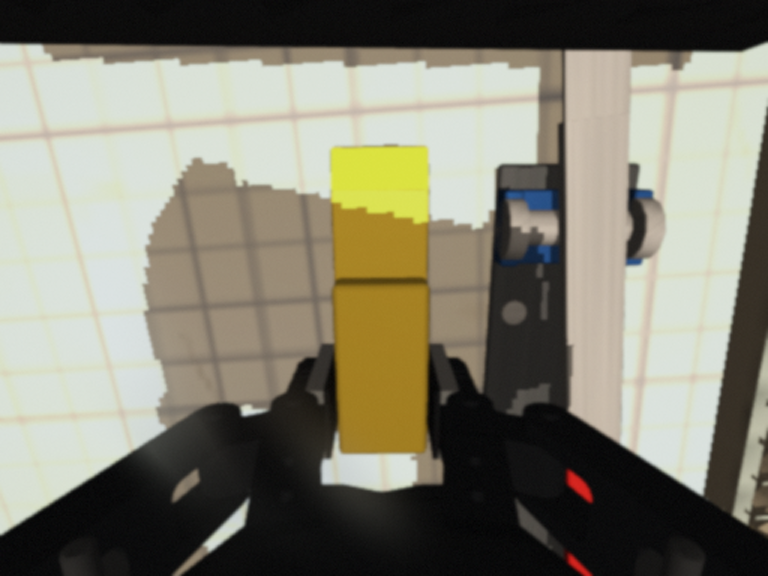

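```bash
python3 - <<'E'
from h import *
c=load("w22"); g=cv2.cvtColor(c["pixels"],cv2.COLOR_RGB2GRAY).astype(float); g=cv2.GaussianBlur(g,(3,3),0)
pts=[]
for u in list(range(10,355,5))+list(range(430,490,5)):
    col=g[10:60,u]; d=np.diff(col); i=d.argmax()
    if d[i]>8: pts.append([u,10.5+i])
pts=np.array(pts); f=np.polyfit(pts[:,0],pts[:,1],1); r=abs(pts[:,1]-np.polyval(f,pts[:,0]));k=r<1.5
f=np.polyfit(pts[k,0],pts[k,1],1); print(len(pts),k.sum(),f, r.max())
q=ray(c,[[20,np.polyval(f,20)],[480,np.polyval(f,480)],[745/1.5,np.polyval(f,745/1.5)]],.0188); print(q, np.degrees(np.arctan2(-(q[0,0]-q[1,0]),(q[0,1]-q[1,1]))))
# nose and step of shim
for z,uvs in[(.010,[[332,147],[428,147]]),(.024,[[335,283],[428,282]])]:
    print(z,ray(c,np.array(uvs)/1.5,z))
W=cloud(c); print("depth edge pts",W[29:34,[100,200,300]][:,:,2].round(3).tolist(), np.nanmedian(W[0:20,100:300].reshape(-1,3),axis=0))
# corner right from depth at row ~15
im=c["pixels"][0:60,380:512,::-1]; cv2.imwrite("pics/w22c.png",cv2.resize(im,None,fx=6,fy=6,interpolation=cv2.INTER_CUBIC))
E
```

```text
81 75 [1.06252890e-02 2.87033109e+01] 12.432485875706234
[[ 0.71085985 -0.03548531  0.0188    ]
 [ 0.69625413 -0.22138061  0.0188    ]
 [ 0.6957226  -0.22814566  0.0188    ]] -4.4924779533777475
0.01 [[ 0.67936283 -0.11312565  0.01      ]
 [ 0.67733713 -0.14247403  0.01      ]]
0.024 [[ 0.63997722 -0.1116246   0.024     ]
 [ 0.63836563 -0.13947651  0.024     ]]
depth edge pts [[0.024, 0.025, 0.026], [0.022, 0.024, nan], [0.001, 0.022, 0.023], [0.002, -0.0, 0.022], [0.002, 0.001, 0.002]] [ 0.7044435  -0.11261352  0.04457549]
```

View pics/w22c.png

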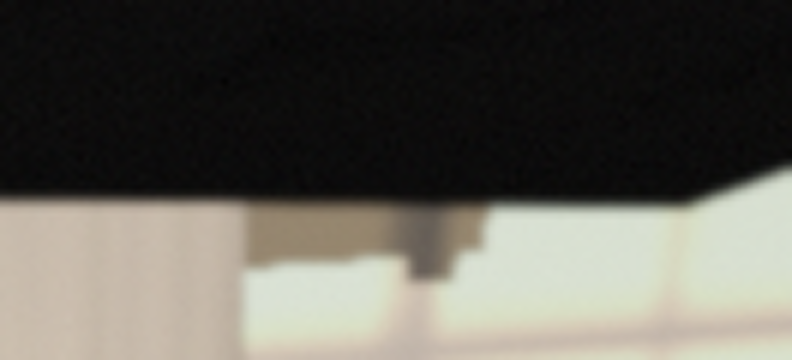

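Call:
servo_tool(
  steps=[
    [0.25, [0, -0.002, 0], 0.6],
    [0.25, [0.007, 0, 0], 0],
    [0.25, [0.009, 0, 0], 0],
    [0.25, [0.009, 0, 0], 0],
    [0.25, [0.009, 0, 0], 0],
    [0.25, [0.009, 0, 0], 0],
    [0.25, [0.009, 0, 0], 0],
    [0.25, [0.004, 0, 0], 0],
    [0.25, [0, 0, 0], 0],
  ],
)

```text
time_s: 18.33
ee_pos: [0.6591, -0.1245, 0.0227]
tcp_rot: [0.999, -0.039, 0.001, 0.0]
contact_force: [1.5, 0.5, 1.3]
opening: 0.0293
```

```bash
python3 - <<'E'
from h import *
st()
w=snap("wrist","w23",None,1.5)
E
```

```text
18.33 [ 0.6591 -0.1245  0.0227] F [1.5 0.5 1.3] M [ 0.03 -0.14  0.03] op 0.0293 yaw -4.52
```

View pics/w23.png

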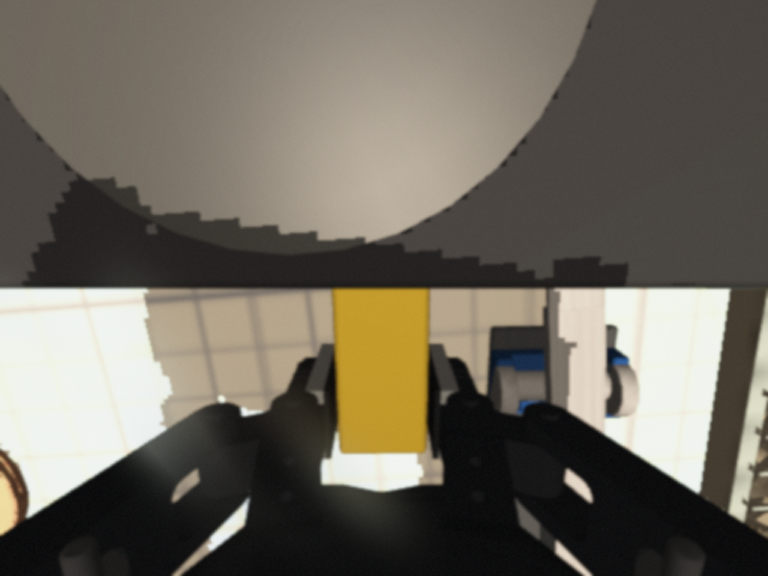

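Call:
servo_tool(
  steps=[
    [0.25, [0.002, 0, 0], 0],
    [0.25, [0.0015, 0, 0], 0],
    [0.25, [0.001, 0, 0], 0],
    [0.25, [0, 0, 0], 0],
  ],
)

```text
time_s: 18.72
ee_pos: [0.6624, -0.1249, 0.0227]
tcp_rot: [0.999, -0.039, 0.0, 0.0]
contact_force: [-1.1, 0.3, 2.0]
opening: 0.0288
```

Call:
servo_tool(
  steps=[
    [0.25, [0.0005, 0, 0], 0],
    [0.25, [0.0005, 0, 0], 0],
  ],
)

```text
time_s: 18.88
ee_pos: [0.6633, -0.125, 0.0227]
tcp_rot: [0.999, -0.039, -0.0, 0.0]
contact_force: [-2.2, 0.5, 4.6]
opening: 0.0292
```

Call:
servo_tool(
  steps=[
    [0.25, [0.0005, 0, 0], 0],
    [0.25, [0, 0, 0], 0],
  ],
)

```text
time_s: 19.05
ee_pos: [0.6639, -0.125, 0.0227]
tcp_rot: [0.999, -0.039, 0.0, 0.0]
contact_force: [-2.6, -0.5, 3.9]
opening: 0.0295
```

```bash
python3 - <<'E'
from h import *
st()
c=snap("side","s24",(300,160,420,250),6.5)
c=snap("scene","sc24",(190,100,360,240),4.6)
st()
E
```

```text
19.05 [ 0.6639 -0.125   0.0227] F [-2.6 -0.5  3.9] M [-0.08  0.52  0.  ] op 0.0295 yaw -4.49
19.15 [ 0.6639 -0.1251  0.0227] F [-3.2  0.3  4.8] M [-0.03  0.57 -0.03] op 0.0294 yaw -4.49
```

View pics/s24.png

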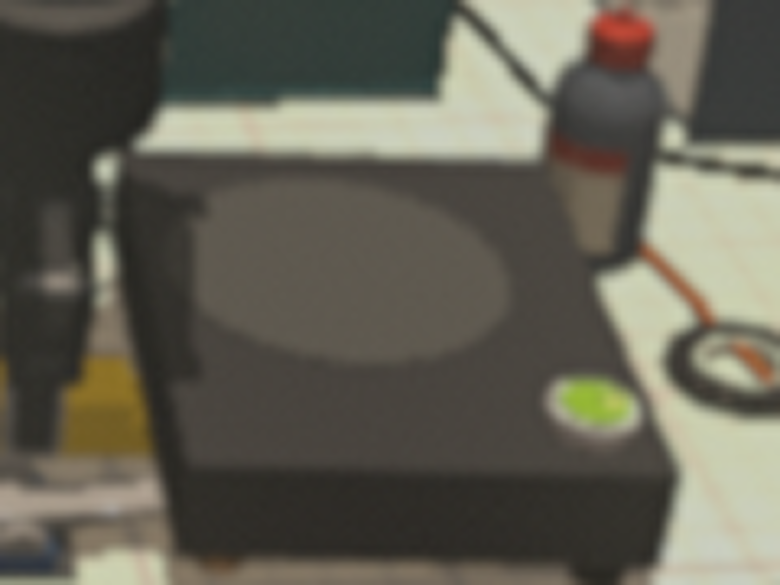

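View pics/sc24.png

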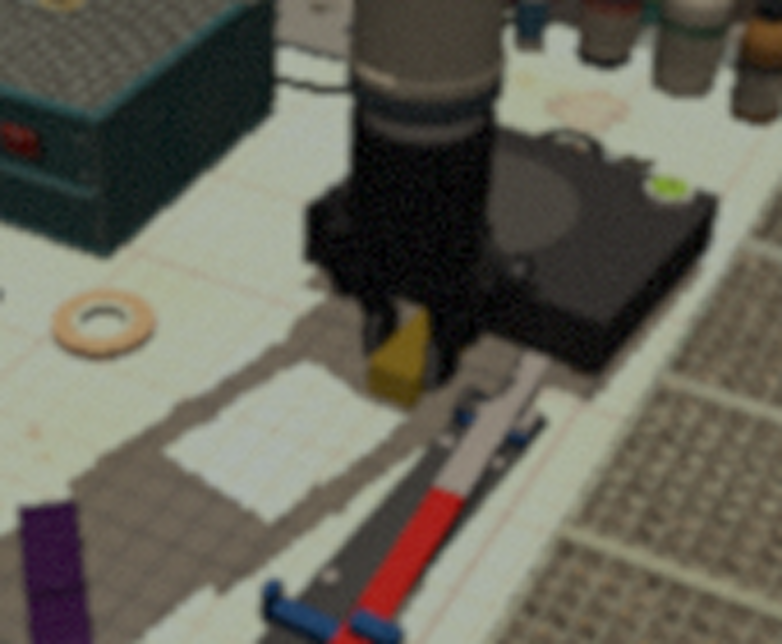

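Call:
servo_tool(
  steps=[
    [0.25, [0, 0, -0.0007], 0],
    [0.25, [0, 0, 0], 0],
  ],
)

```text
time_s: 19.32
ee_pos: [0.664, -0.1249, 0.0227]
tcp_rot: [0.999, -0.039, 0.0, -0.0]
contact_force: [0.1, -0.2, 0.4]
opening: 0.0294
```

Call:
servo_tool(
  steps=[
    [0.25, [0.0005, 0, 0], 0],
    [0.25, [0.0003, 0, 0], 0],
    [0.25, [0, 0, 0], 0],
  ],
)

```text
time_s: 19.57
ee_pos: [0.6647, -0.125, 0.0227]
tcp_rot: [0.999, -0.039, -0.0, -0.0]
contact_force: [-0.3, 0.0, 0.1]
opening: 0.0294
```

Call:
servo_tool(
  steps=[
    [0.25, [0.0005, 0, 0], 0],
    [0.25, [0.0005, 0, 0], 0],
    [0.25, [0, 0, 0], 0],
  ],
)

```text
time_s: 19.82
ee_pos: [0.6657, -0.1251, 0.0228]
tcp_rot: [0.999, -0.039, -0.0, -0.0]
contact_force: [0.2, -0.8, -0.8]
opening: 0.0296
```

Call:
servo_tool(
  steps=[
    [0.25, [0.0004, 0, 0], 0],
    [0.25, [0, 0, 0], 0],
  ],
)

```text
time_s: 19.98
ee_pos: [0.6658, -0.1251, 0.0229]
tcp_rot: [0.999, -0.039, -0.0, -0.0]
contact_force: [-1.8, 0.1, -0.6]
opening: 0.0293
```

Call:
servo_tool(
  steps=[
    [0.25, [0.0004, 0, 0], 0],
    [0.25, [0, 0, 0], 0],
  ],
)

```text
time_s: 20.15
ee_pos: [0.6659, -0.1251, 0.0228]
tcp_rot: [0.999, -0.039, -0.001, -0.0]
contact_force: [-4.2, 1.0, -0.1]
opening: 0.0294
```

Call:
servo_tool(
  steps=[
    [0.25, [-0.001, 0, 0], 0],
    [0.25, [0, 0, 0], 0],
  ],
)

```text
time_s: 20.32
ee_pos: [0.6658, -0.1252, 0.0233]
tcp_rot: [0.999, -0.039, 0.001, 0.0]
contact_force: [-1.1, -0.3, -2.0]
opening: 0.0291
```

Call:
servo_tool(
  steps=[
    [0.4, [0, 0, 0], 0],
    [0.45, [0, 0, 0], 0],
    [0.5, [0, 0, 0], 0],
    [0.5, [-0.006, 0, -0.002], 0],
    [0.5, [-0.02, 0, -0.01], 0],
    [0.5, [-0.035, 0, -0.02], 0],
    [0.5, [-0.03, 0, -0.03], 0],
    [0.5, [0, 0, 0], 0],
  ],
)

```text
time_s: 20.98
ee_pos: [0.574, -0.1184, 0.0916]
tcp_rot: [0.999, -0.039, 0.004, 0.001]
contact_force: [0.6, -0.9, 1.7]
opening: 0.0429
```

```bash
python3 - <<'E'
from h import *
st()
c=snap("side","s25",(140,150,420,270),2.8)
w=snap("wrist","w25",None,1.5)
E
```

```text
20.98 [ 0.574  -0.1184  0.0916] F [ 0.6 -0.9  1.7] M [ 0.04 -0.06  0.02] op 0.0429 yaw -4.51
```

View pics/w25.png

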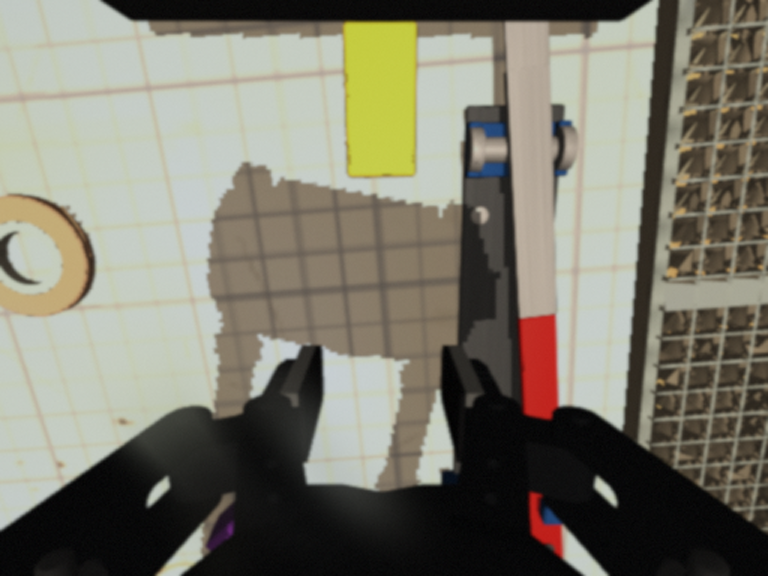

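View pics/s25.png

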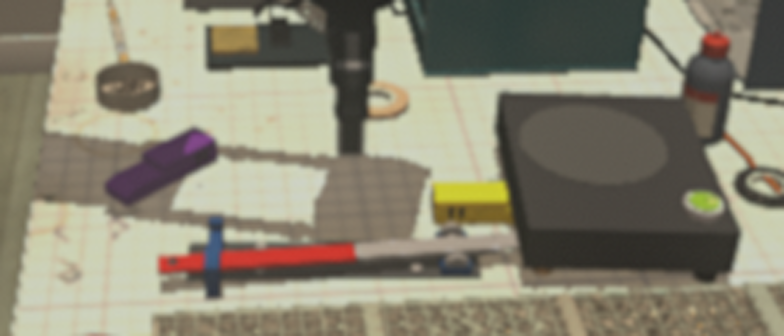

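Call:
servo_tool(
  steps=[
    [0.45, [-0.032, 0.023, -0.008], 0],
    [0.45, [-0.033, 0.023, -0.008], 0],
    [0.45, [-0.033, 0.023, 0], 0],
    [0.45, [-0.0323, 0.0234, 0], 0],
    [0.45, [0, 0, 0], -3.6],
    [0.45, [0, 0, 0], -3.6],
    [0.45, [0, 0, 0], 0],
    [0.45, [0, 0, 0], 0],
  ],
)

```text
time_s: 21.75
ee_pos: [0.4382, -0.1999, 0.0998]
tcp_rot: [1.0, 0.023, -0.001, -0.0]
contact_force: [-0.3, -0.2, 1.0]
opening: 0.0384
```

```bash
python3 - <<'E'
from h import *
st()
c=snap("wrist","w26",None,1.5)
q=redline(c); k=q[:,3]>.016; f=np.polyfit(q[k,0],q[k,1],1); print("heading",np.degrees(np.arctan(f[0])),"y at .437",np.polyval(f,.437),"y at .465",np.polyval(f,.465),"y at .65",np.polyval(f,.65))
E
```

```text
21.75 [ 0.4382 -0.1999  0.0998] F [-0.3 -0.2  1. ] M [0.01 0.08 0.  ] op 0.0384 yaw 2.6
heading 2.8561786999533876 y at .437 -0.20131818599111226 y at .465 -0.1999212364363938 y at .65 -0.19069139116414702
```

View pics/w26.png

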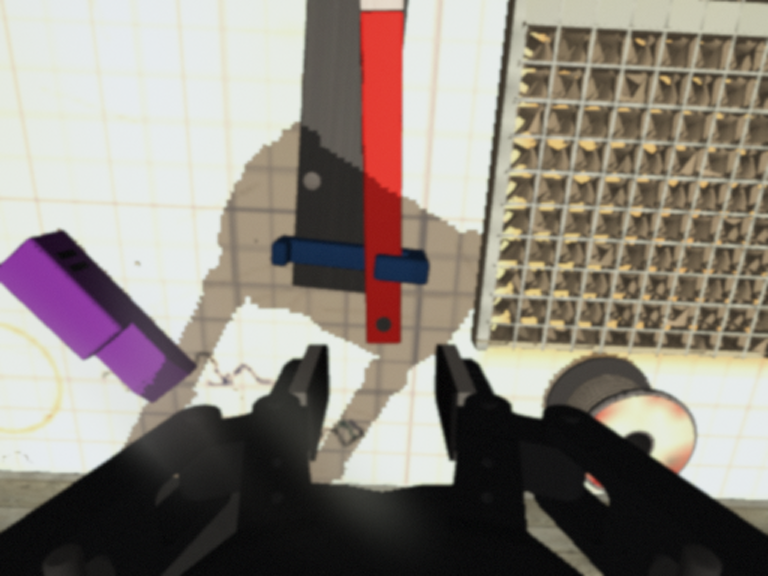

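Call:
servo_tool(
  force=30,
  steps=[
    [0.45, [-0.0005, 0.0005, 0.03], 0],
    [0.45, [0, 0, 0.025], 0],
    [0.45, [0, 0, 0.012], 0],
    [0.45, [0, 0, 0.006], 0],
    [0.45, [0, 0, 0], 0],
    [0.45, [0, 0, 0], 0],
    [0.1, [0, 0, 0], 0],
    [0.1, [0, 0, 0], 0],
    [0.1, [0, 0, 0], 0],
    [0.1, [0, 0, 0], 0],
    [0.1, [0, 0, 0], 0],
  ],
)

```text
time_s: 22.72
ee_pos: [0.4387, -0.201, 0.029]
tcp_rot: [1.0, 0.024, 0.001, 0.001]
contact_force: [2.4, -1.1, 3.4]
opening: 0.017
```

Call:
servo_tool(
  steps=[
    [0.1, [0, 0, 0.0008], 0],
    [0.1, [0, 0, 0.0007], 0],
    [0.1, [0, 0, 0], 0],
  ],
)

```text
time_s: 22.97
ee_pos: [0.4386, -0.2008, 0.0268]
tcp_rot: [1.0, 0.024, 0.001, 0.0]
contact_force: [4.5, -0.9, 4.1]
opening: 0.0165
```

```bash
python3 - <<'E'
from h import *
st()
c=snap("wrist","w27",None,1.5)
q=redline(c); k=q[:,3]>.016; f=np.polyfit(q[k,0],q[k,1],1); print("heading",np.degrees(np.arctan(f[0])),"y at .437",np.polyval(f,.437),"y at .465",np.polyval(f,.465),"y at .65",np.polyval(f,.65),"z",np.interp([.45,.48,.5],q[:,0],q[:,2]))
E
```

```text
22.97 [ 0.4386 -0.2008  0.0268] F [ 4.5 -0.9  4.1] M [-0.22 -0.75  0.02] op 0.0165 yaw 2.71
heading 3.0136941942196827 y at .437 -0.20167723234112428 y at .465 -0.20020310381048526 y at .65 -0.19046332601876304 z [0.02070839 0.02065435 0.02060417]
```

Call:
servo_tool(
  steps=[
    [0.1, [0, -0.002, 0], 0.5],
    [0.1, [0, -0.0028, 0], 0.67],
    [0.1, [0, -0.0028, 0], 0.67],
    [0.1, [0, -0.0028, 0], 0.67],
    [0.1, [0, -0.0028, 0], 0.67],
    [0.1, [0, 0, 0], 0],
  ],
)

```text
time_s: 23.52
ee_pos: [0.4382, -0.1873, 0.0267]
tcp_rot: [1.0, -0.005, 0.001, 0.0]
contact_force: [6.2, -1.5, 3.6]
opening: 0.0171
```

```bash
python3 - <<'E'
from h import *
st()
c=snap("wrist","w28",None,1.5)
q=redline(c); k=q[:,3]>.016; f=np.polyfit(q[k,0],q[k,1],1); print("heading",np.degrees(np.arctan(f[0])),"y at .437",np.polyval(f,.437),"y at .465",np.polyval(f,.465),"y at .65",np.polyval(f,.65),"z",np.interp([.45,.48,.5],q[:,0],q[:,2]))
E
```

```text
23.52 [ 0.4382 -0.1873  0.0267] F [ 6.2 -1.5  3.6] M [-0.33 -0.92 -0.05] op 0.0171 yaw -0.53
heading -0.5733917209916033 y at .437 -0.1880432915385743 y at .465 -0.18832351294968352 y at .65 -0.19017497584451235 z [0.02066587 0.02058016 0.02055786]
```

Call:
servo_tool(
  steps=[
    [0.1, [0, -0.0028, 0], 0.67],
    [0.1, [0, -0.0028, 0], 0.67],
    [0.1, [0, -0.0028, 0], 0.67],
    [0.1, [0, -0.0028, 0], 0.67],
    [0.1, [0, -0.0028, 0], 0.67],
    [0.1, [0, 0, 0], 0],
  ],
)

```text
time_s: 24.07
ee_pos: [0.4387, -0.1735, 0.0268]
tcp_rot: [0.999, -0.034, 0.001, 0.001]
contact_force: [5.6, -3.0, 5.4]
opening: 0.0169
```

```bash
python3 - <<'E'
from h import *
st()
c=snap("wrist","w29",None,1.5)
q=redline(c); k=q[:,3]>.016; f=np.polyfit(q[k,0],q[k,1],1); print("heading",np.degrees(np.arctan(f[0])),"y at .437",np.polyval(f,.437),"y at .465",np.polyval(f,.465),"y at .65",np.polyval(f,.65),"z",np.interp([.45,.48,.5],q[:,0],q[:,2]))
E
```

```text
24.07 [ 0.4387 -0.1735  0.0268] F [ 5.6 -3.   5.4] M [-0.42 -0.93 -0.13] op 0.0169 yaw -3.89
heading -4.01620986172017 y at .437 -0.17422660781336163 y at .465 -0.17619251907318673 y at .65 -0.18918157561131682 z [0.0207117  0.02062012 0.02057798]
```

View pics/w29.png

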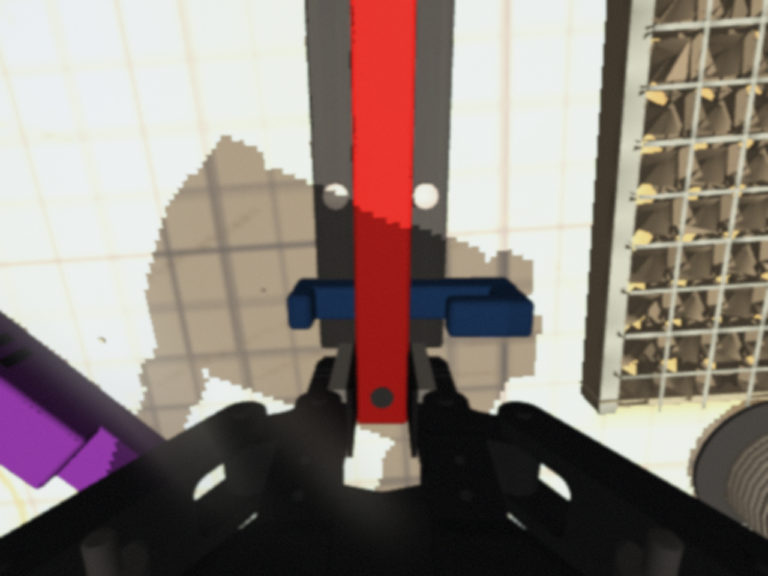

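Call:
servo_tool(
  force=25,
  steps=[
    [0.1, [0, 0, -0.0015], 0],
    [0.1, [0, 0, -0.002], 0],
    [0.1, [0, 0, -0.002], 0],
    [0.1, [0, 0, -0.002], 0],
    [0.1, [0.0003, 0, -0.002], 0],
    [0.1, [0.0003, 0, -0.002], 0],
    [0.1, [0.0003, 0, -0.002], 0],
    [0.1, [0.0003, 0, -0.002], 0],
    [0.1, [0.0003, 0, -0.002], 0],
    [0.1, [0.0003, 0, -0.002], 0],
    [0.1, [0.0003, 0, -0.002], 0],
    [0.1, [0.0003, 0, -0.002], 0],
    [0.1, [0, 0, 0], 0],
  ],
)

```text
time_s: 25.2
ee_pos: [0.4389, -0.173, 0.0485]
tcp_rot: [0.999, -0.033, -0.002, -0.001]
contact_force: [0.2, 0.4, -2.5]
opening: 0.0167
```

```bash
python3 - <<'E'
from h import *
st()
c=snap("side","s30",(140,150,420,270),2.8)
prof(c)
W=cloud(c);X,Y,Z=W[...,0],W[...,1],W[...,2]
s=(Z>.040)&(Z<.075)&(X>.69)&(X<.88)&(Y<-.02)&(Y>-.24)
P=W[s];A=np.c_[P[:,:2],np.ones(len(P))]; co=np.linalg.lstsq(A,P[:,2],rcond=None)[0]
for _ in range(4): k=abs(P[:,2]-A@co)<.003; co=np.linalg.lstsq(A[k],P[k,2],rcond=None)[0]
print("plane",co,k.sum(),"front mid z",co@[.704,-.129,1])
E
```

```text
25.2 [ 0.4389 -0.173   0.0485] F [ 0.2  0.4 -2.5] M [ 0.03  0.21 -0.03] op 0.0167 yaw -3.83
[(np.float64(0.43), 127.5), (np.float64(0.45), 128.2), (np.float64(0.47), 38.1), (np.float64(0.49), 36.6), (np.float64(0.51), 34.6), (np.float64(0.53), 31.8), (np.float64(0.55), 30.1), (np.float64(0.57), 27.1), (np.float64(0.59), 25.1), (np.float64(0.61), 23.5), (np.float64(0.63), 21.1), (np.float64(0.65), 18.9), (np.float64(0.67), 17.7), (np.float64(0.69), 51.7)]
plane [-0.00028374 -0.00015491  0.05308816] 3406 front mid z 0.05290838808791006
```

View pics/s30.png

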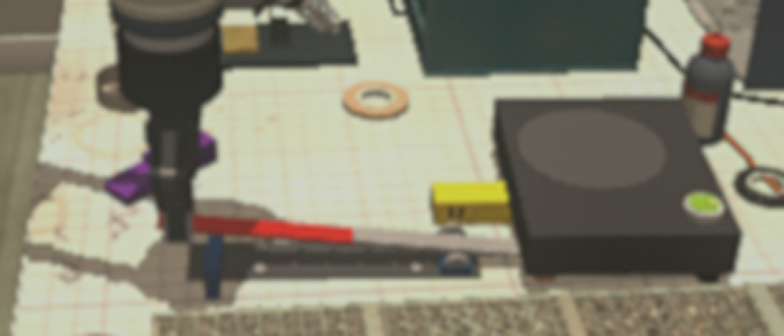

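Call:
servo_tool(
  steps=[
    [0.1, [0.0005, 0, -0.004], 0],
    [0.1, [0.0005, 0, -0.004], 0],
    [0.1, [0.0005, 0, -0.004], 0],
    [0.1, [-0.003, 0, -0.0005], 0],
    [0.1, [-0.004, 0, -0.0007], 0],
    [0.1, [-0.004, 0, -0.0007], 0],
    [0.1, [-0.004, 0, -0.0007], 0],
    [0.1, [-0.004, 0, -0.0007], 0],
    [0.1, [-0.003, 0, -0.0005], 0],
    [0.1, [0, 0, 0], 0],
    [0.1, [0, 0, 0], 0],
  ],
)

```text
time_s: 26.17
ee_pos: [0.4196, -0.1721, 0.0655]
tcp_rot: [0.999, -0.033, 0.0, 0.0]
contact_force: [-0.1, 0.5, -2.8]
opening: 0.0173
```

```bash
python3 - <<'E'
from h import *
st()
c=snap("side","s31",(140,150,420,270),2.8)
prof(c)
H=hsv(c);W=cloud(c)
red=(cv2.inRange(H,(0,130,60),(8,255,255))>0)&(W[...,1]<-.14)&(W[...,2]>.005)&(W[...,0]>.3)&(W[...,0]<.6)
print("red x",np.nanmin(W[red][:,0]),np.nanmax(W[red][:,0]))
E
```

```text
26.17 [ 0.4196 -0.1721  0.0655] F [-0.1  0.5 -2.8] M [ 0.04  0.26 -0.02] op 0.0173 yaw -3.83
[(np.float64(0.43), 68.9), (np.float64(0.45), 52.7), (np.float64(0.47), 49.5), (np.float64(0.49), 45.9), (np.float64(0.51), 43.1), (np.float64(0.53), 39.2), (np.float64(0.55), 36.3), (np.float64(0.57), 32.6), (np.float64(0.59), 29.5), (np.float64(0.61), 25.8), (np.float64(0.63), 23.0), (np.float64(0.65), 19.0), (np.float64(0.67), 15.9), (np.float64(0.69), 50.8)]
red x 0.40370034654276155 0.5470143757708148
```

View pics/s31.png

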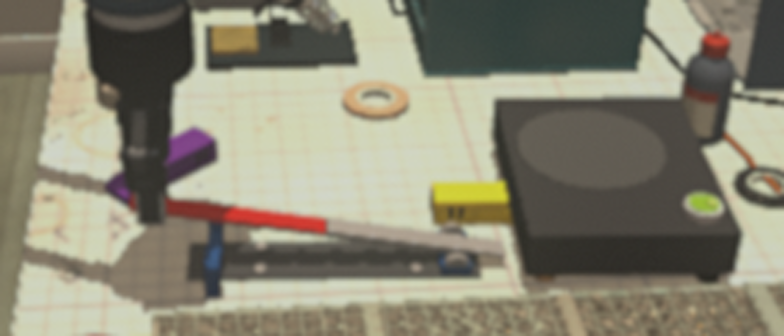

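Call:
servo_tool(
  steps=[
    [0.1, [-0.001, 0, 0.004], 0],
    [0.1, [-0.001, 0, 0.005], 0],
    [0.1, [-0.001, 0, 0.005], 0],
    [0.1, [-0.001, 0, 0.005], 0],
    [0.1, [-0.001, 0, 0.005], 0],
    [0.1, [-0.001, 0, 0.005], 0],
    [0.1, [-0.0005, 0, 0.005], 0],
    [0.1, [0, 0, 0.003], 0],
    [0.1, [0, 0, 0.0015], 0],
    [0.1, [0, 0, 0], 0],
    [0.1, [0, 0, 0], 0],
  ],
)

```text
time_s: 27.13
ee_pos: [0.4129, -0.1716, 0.0268]
tcp_rot: [0.999, -0.033, -0.001, -0.0]
contact_force: [-1.7, 0.5, 1.2]
opening: 0.0166
```

```bash
python3 - <<'E'
from h import *
st()
c=snap("side","s32",(140,150,420,270),2.8)
prof(c)
H=hsv(c);W=cloud(c)
red=(cv2.inRange(H,(0,130,60),(8,255,255))>0)&(W[...,1]<-.14)&(W[...,2]>.005)&(W[...,0]>.3)&(W[...,0]<.6)
print("red x",np.nanmin(W[red][:,0]),np.nanmax(W[red][:,0]))
E
```

```text
27.13 [ 0.4129 -0.1716  0.0268] F [-1.7  0.5  1.2] M [0.1  0.03 0.05] op 0.0166 yaw -3.82
[(np.float64(0.43), 108.7), (np.float64(0.45), 18.9), (np.float64(0.47), 19.3), (np.float64(0.49), 19.3), (np.float64(0.51), 18.8), (np.float64(0.53), 19.0), (np.float64(0.55), 18.5), (np.float64(0.57), 19.4), (np.float64(0.59), 18.9), (np.float64(0.61), 18.7), (np.float64(0.63), 19.5), (np.float64(0.65), 18.9), (np.float64(0.67), 18.9), (np.float64(0.69), 52.8)]
red x 0.4221872545509036 0.5428380792073745
```

Call:
servo_tool(
  steps=[
    [0.25, [0, 0, 0], 0],
    [0.35, [0, 0, 0], 0],
    [0.4, [0, 0, 0], 0],
    [0.4, [0, 0, 0], 0],
    [0.4, [0, 0, -0.015], 0],
    [0.4, [0, 0, -0.035], 0],
    [0.4, [0, 0, -0.04], 0],
    [0.6, [0.03, -0.02, -0.04], 0],
    [0.6, [0.03, -0.02, -0.04], 0],
    [0.6, [0.03, -0.02, -0.03], 0],
    [0.6, [0, 0, 0], 0],
    [0.6, [0, 0, 0], 0],
  ],
)

```text
time_s: 28.18
ee_pos: [0.4908, -0.1274, 0.2069]
tcp_rot: [0.999, -0.032, 0.001, 0.0]
contact_force: [-0.0, -0.6, -0.7]
opening: 0.0514
```

```bash
python3 - <<'E'
from h import *
st()
c=snap("side","s33",(140,150,420,270),2.8)
w=snap("wrist","w33",None,1.5)
prof(c)
W=cloud(c);X,Y,Z=W[...,0],W[...,1],W[...,2]
s=(Z>.040)&(Z<.075)&(X>.69)&(X<.88)&(Y<-.02)&(Y>-.24)
P=W[s];A=np.c_[P[:,:2],np.ones(len(P))]; co=np.linalg.lstsq(A,P[:,2],rcond=None)[0]
for _ in range(4): k=abs(P[:,2]-A@co)<.003; co=np.linalg.lstsq(A[k],P[k,2],rcond=None)[0]
print("plane",co)
E
```

```text
28.18 [ 0.4908 -0.1274  0.2069] F [-0.  -0.6 -0.7] M [-0.03  0.01 -0.08] op 0.0514 yaw -3.7
[(np.float64(0.43), 19.5), (np.float64(0.45), 18.9), (np.float64(0.47), 19.9), (np.float64(0.49), 18.8), (np.float64(0.51), 19.4), (np.float64(0.53), 19.1), (np.float64(0.55), 19.1), (np.float64(0.57), 19.5), (np.float64(0.59), 18.9), (np.float64(0.61), 18.8), (np.float64(0.63), 19.5), (np.float64(0.65), 18.8), (np.float64(0.67), 19.7), (np.float64(0.69), 52.7)]
plane [-0.00076636 -0.00017326  0.05346999]
```

View pics/w33.png

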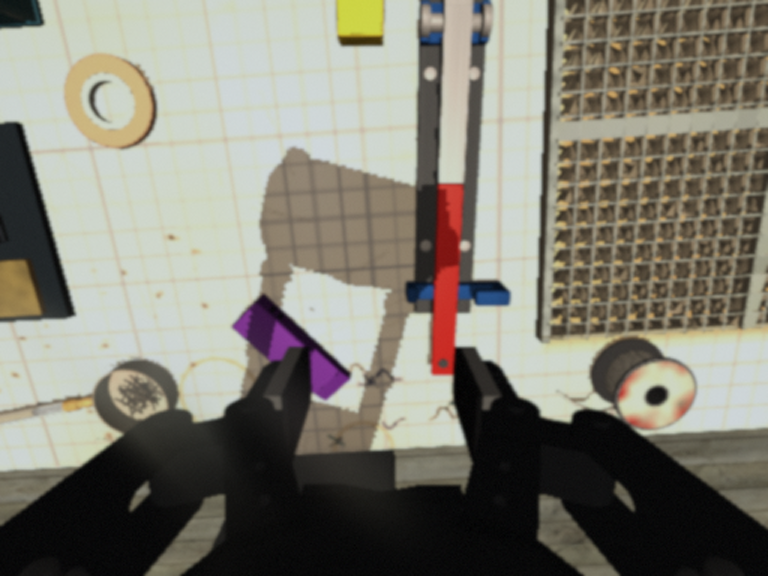

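View pics/s33.png

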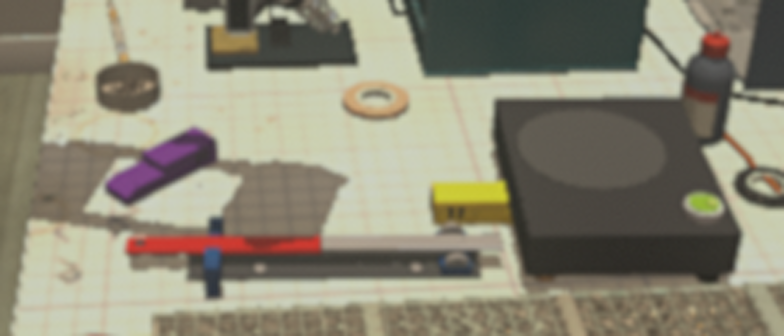

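Call:
servo_tool(
  steps=[
    [0.6, [0.04, 0, 0], 0],
    [0.6, [0.04, 0, 0], 0],
    [0.6, [0.035, 0, 0], 0],
    [0.6, [0, 0, 0.03], 0],
    [0.6, [0, 0, 0], 0],
    [0.6, [0, 0, 0], 0],
  ],
)

```text
time_s: 28.78
ee_pos: [0.6016, -0.1358, 0.1712]
tcp_rot: [0.999, -0.034, -0.004, -0.001]
contact_force: [-0.9, 0.1, 0.1]
opening: 0.0511
```

```bash
python3 - <<'E'
from h import *
st()
w=snap("wrist","w34",(110,0,400,215),2.7)
H=hsv(w);W=cloud(w);Z=W[...,2];X=W[...,0];Y=W[...,1]
ye=(cv2.inRange(H,(18,120,60),(34,255,255))>0)&(X>.6)&(X<.72)&(Z>.02)&(Z<.03)
p=ray(w,np.argwhere(ye)[:,::-1],.024)*1000; print("thick",ye.sum(),cv2.minAreaRect(p[:,:2].astype(np.float32)))
s=(Z>.045)&(Z<.065)&(X>.68)
P=W[s]; print("slab",cv2.minAreaRect((P[:,:2]*1000).astype(np.float32)))
A=np.c_[P[:,:2],np.ones(len(P))]; print("plane",np.linalg.lstsq(A,P[:,2],rcond=None)[0])
E
```

```text
28.78 [ 0.6016 -0.1358  0.1712] F [-0.9  0.1  0.1] M [ 0.01 -0.04 -0.  ] op 0.0511 yaw -3.88
thick 2181 ((672.5750122070312, -126.39793395996094), (28.900968551635742, 59.99150848388672), 86.13288116455078)
slab ((726.7332153320312, -133.1966552734375), (200.2783660888672, 50.49839782714844), 86.55477142333984)
plane [ 0.02191045 -0.00060213  0.0396319 ]
```

View pics/w34.png

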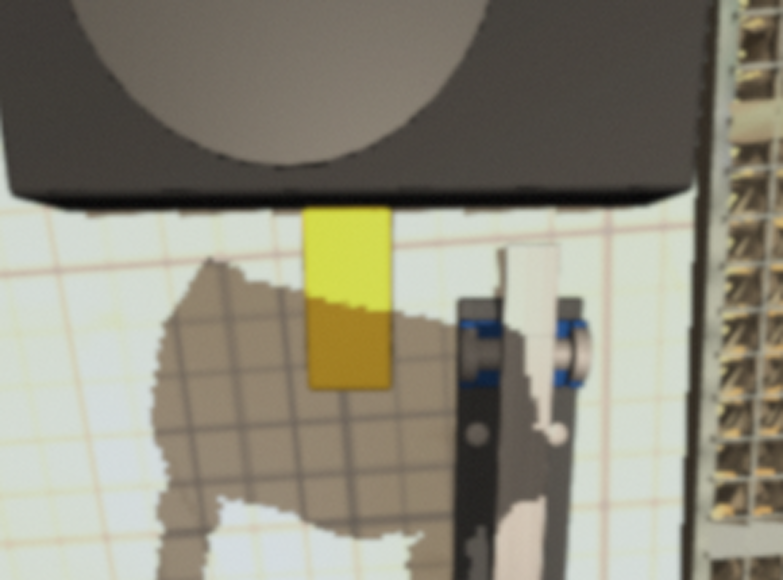

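```bash
python3 -c "
from plant import *
print(finish_job())"
```

```text
the job is handed in; nothing more can be done
None
```

The slab now rests level on the yellow shim, the bar is out from under it and lying in the stand, and the job is handed in. It took about 29 s of the 72 s allowed.

**What I did:** I levered the slab up over the roller, parked the bar's handle under the tooth and let go. I slid the shim in until I felt light contact of 2 to 4 N, then backed off a hair. After that I unhooked the bar, lowered the slab onto the shim and drew the bar out.

**Last checks:**
- **Slab:** the side camera showed a slope under 0.001 rad. The last wrist picture gave 0.022 rad, but that came from a 50 mm strip and the wrist camera's depth tilts a little, so I trusted the side view.
- **Shim:** no gap was visible at the step. It was about 0.4° off square and about 3 mm from the slab's middle.
- **Bar:** it lies level on the roller and sill, between tooth and ear, with its toe about 13 mm clear of the slab.
- **Other objects:** I did not touch the spool, foil roll, tin or purple look-alike. The arm was clear of everything at hand-in.

**Two slips on the way:**
- On the first push, the step under the bar's toe caught on the roller at about 18 N, and the bar slid through the fingers. I regripped it, passed it over the roller and tried again.
- While sliding the bar under the tooth I first turned the gripper the wrong way, at about 10 N sideways, and corrected it before parking.

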